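Load a circuit board into a clamshell test fixture, close and clamp its lid

ROBOT

A 6-joint arm with a two-finger parallel gripper is mounted at the origin on the work surface. World frame = base frame: x ahead of the robot, y to its left, z up, the work surface at z = 0. Lengths are in m, angles in rad, forces in N, time in s.
With the tool pointing down it reaches from about 0.25 to 0.775 m from the base axis. Payload 4 kg.
Tool frame: the origin (TCP) lies midway between the tips of the shut fingers; the grasp point (between the pads) lies 19 mm behind it; z points along the fingers, y is the direction in which the jaws open and shut (so a half turn about z gives the same grasp; the last joint's range is limited). The gripper opens to 94 mm and grips with 3 to 60 N. Pads are 16 mm wide; open, the fingers measure 119 mm over their backs; the gripper's body (75 mm by 177 mm) begins 78 mm behind the grasp point.
Start: joints at [-1.452, 0.087, 1.371, -0, 1.684, -0.103], TCP at [0.121, -0.537, 0.206] pointing down, gripper open.
Joint ranges: [-3.1, 3.1], [-0.76, 2.03], [0.27, 2.55], [-1.08, 4.22], [0.17, 2.65], [-2.57, 2.57]. Speed limits (rad/s): [2.79, 2.79, 3.14, 3.14, 3.14, 3.14].

INTERFACE

Orientations are given as [roll, pitch, yaw] about the fixed x, y, z axes, in that order (R = Rz(yaw) Ry(pitch) Rx(roll)).
In Python, from bench import robot gives the robot as it stands.
- The arm moves only by the tool servo_tool, never from a script. Its argument "rows" is a list of rows, each a list of 2 entries, a list of its own where there are three numbers: the shift along the tool's x, y, z normalised to -1 to 1, where 1 is 0.08 m, then the turn about the tool's z normalised to -1 to 1, where 1 is pi/2 rad. A call has 1 to 12 rows; each row is the pose to reach, as a shift and turn from the pose commanded when the call began, along the tool's axes at that moment; what a row does not reach only later rows make up. A row lasts 1/12 s, in which the tool goes at most 41.7 mm and 7.16 degrees, less where a joint would pass 70% of its speed; a pose out of reach is approached as far as the arm can. A call with a number of a shift or a turn outside -1 to 1 is refused whole. A call with a gripper value outside its range is refused whole. "grip" is the closure, from -1 (fully open) to 1 (shut), set as the call begins (left out, the last holds). The fingers move at their own pace and stop on an object; the grip force is fixed at half the most. Time passes only in rows, so rows that repeat a pose let the fingers close. It gives the time, the measured TCP pose, the force and the opening at its end, in the units of the state.
- robot.get_obs(): the state, without advancing time (a new reading comes with each control period).
- robot.snapshot(name): name is "scene" or "top" or "wrist"; returns a dict with "pixels" (480x640x3 uint8, red, green, blue), "camera_matrix" (3x3 intrinsics, pixels), "world_from_camera" (4x4, takes a point from camera to world coordinates). Camera axes: x right, y down, z forward; pixel columns grow to the right and rows downward; lengths in m; the calibration is good to about 2 mm. The wrist camera is an equidistant fisheye: a pixel r from the principal point sees the ray r / f radians off the axis. A picture is of the moment at which its call begins. There is no depth.
- robot.close_job(): hands the job in, once; it reports no verdict.
The state is a dict: "time": time; "joint_positions": joint angles; "qvel": joint speeds; "joint_torque": joint torques, N m; "tool_pos": TCP position; "ee_rot": TCP orientation; "wrist_force": force on the tool from outside, world axes, zero at the start; "wrist_torque": the same for the moment, N m; "width": finger opening in m.
Only numpy, scipy, OpenCV 4.12 (cv2) and the standard library are available. Lean on these libraries where they do the work, as an engineer would, in place of code of your own. Each camera call takes 0.05 s, during which the arm holds its last target.

TASK

Load the circuit board with the finned heatsink into the open test fixture: set it down, without dropping it, flat in the nest between the four corner guides, with its terminal block towards the lid's hinge. Then lower the lid by its handle, gently and under control so that it never slams, until it is fully down, and after that swing the clamp lever its quarter turn to the end stop to lock the lid. Leave everything else on the bench where it is.

Things in the scene. Friction and masses are not known exactly. Their poses are not given: they have to be found in the camera images.
- board_grip (a point): Centre of the aluminium heatsink, 42 (x) by 34 (y) mm, 30 mm tall, in the middle of the green board to be loaded (loose, 110 to 230 g). Board 80 (x) by 100 (y) by 3 mm; this point is 18 mm above its underside. z is up, as at the start. Beside the heatsink's +y and -y faces nothing stands over 1.5 mm; at x -25, y +/-36 mm two capacitors 10 mm across, 12 mm tall.
- board_terminals (a point): Middle of the grey terminal block, 12 (x) by 50 (y) mm, 12 mm tall, along the board's +x edge: 31 mm along the board's x from the heatsink's centre, 10 mm above the board's underside. It must end towards the lid's hinge.
- fixture: The test fixture, a grey box fixed to the bench, top deck 70 mm above it. Origin on the bench, axes: x towards the hinge, z up. It reaches from x -120 to 120 and y -155 to 110 mm; nest centre at x -20, hinge axis at x 85, clamp lever axis at x 20, y -128 mm. Two lid rest pins at x -67, y +/-83, top 100 mm above the bench.
- nest_seat (a point): Centre of the nest: top of a black pad, 76 mm above the bench, where the middle of the board's underside rests (board_grip is then 18 mm above this point). Fixture's axes. Four white corner guides leave the board 2 mm of play a side, rise 5 mm above the pad, then flare out 5 mm up to 13 mm above it; mid-sides are open, 70 mm along y, 50 mm along x.
- nest_back (a point): Where board_terminals must be once the board is seated the right way round: 31 mm from nest_seat towards the hinge, 10 mm above the pad.
- lid_hinge (a point): Middle of the lid's hinge axis, parallel to the fixture's y, 105 mm above the bench. The lid, an aluminium plate 10 mm thick with a window for the heatsink, reaches 160 mm from the axis and 92 mm to either side. Four 20 mm rods beneath it stop it from closing on a board lying crooked or wrong way round. The point does not turn with the lid.
- lid_handle (a point): Middle of the lid's handle: black round bar, 12 mm thick, parallel to the hinge, 42 mm off the lid's upper face (far side when open) on two posts, 78 mm clear between them. Lid closed: 145 mm from the hinge axis towards -x and 47 mm above it; it turns with the lid. The plate's free edge is 15 mm farther from the hinge.
- lid (a joint): Lid angle in rad: 0 fully down (closed), 1.57 upright, end stop 1.83. Lid about 0.5 kg. Its stiff hinge (0.2 N m) holds it where it is left above about 1.1 rad; lower down it falls shut if let go.
- lever_pivot (a point): Point on the vertical axis of the clamp lever, at the height of the lever arm's centre line, 132 mm above the bench, beside the lid on the fixture's -y side. Hub 26 mm across, top 143 mm above the bench.
- lever_knob (a point): Centre of the black ball, 22 mm across, at the end of the clamp lever, 80 mm from its axis; a level round arm 14 mm thick runs from hub to ball. Unlocked (0) the arm points to the fixture's -y, away from the lid; locked it points to the fixture's -x.
- clamp (a joint): Clamp lever angle in rad, growing clockwise seen from above: 0 unlocked, 1.571 locked at the end stop, its steel tongue over the lid's side edge. Stays where left; 0.2 N m to turn. If turned while the lid is up, the tongue keeps the lid from closing.
- board: The same board as board_grip; origin at the middle of its underside, same axes.
- small_board: Bystander: smaller green board, 55 by 70 mm, no heatsink, parts up to 15 mm tall. Origin: centre of underside. To be left alone.
- flask: Bystander: steel vacuum flask, standing, 66 mm across, 195 mm tall. Origin: centre of underside. To be left alone.
- bottle: Bystander: water bottle, standing, 62 mm across, 205 mm tall. Origin: centre of underside. To be left alone.
- flask_cup: Bystander: the flask's black cup, 72 mm across, 52 mm tall. Origin: centre of underside. To be left alone.
- carton: Bystander: plain drink carton, 48 by 62 mm, 115 mm tall. Origin: centre of underside. To be left alone.
- screwdriver: Bystander: screwdriver lying flat, 190 mm long, along its x. To be left alone.
Things that resemble listed ones, but are neither listed nor needed, are in the scene too. Leave any pink look-alike of the board alone.

How it is judged:
By the outcome, as a careful person would: the job done as asked, in the order asked, and still so for the second after the job is handed in, with the robot touching nothing.
It also fails if it takes over 72 s, if anything falls off the work surface, if the arm or the gripper's body presses on something with over 40 N, if the wrist force passes 120 N, or if a joint passes its speed limit or range.

## Working session

There is one attempt and no reset: what is moved stays moved. The work goes in short steps, Python scripts to look and compute and a tool call to move; the robot and the scene stay as the last step left them, time stands still between calls to the robot, and variables do not carry over. Pictures are saved under pics/ and viewed, and the job is handed in when it is done.

Besides the shell and the picture viewer there is one more tool, called after "Emit:" as name([rows], argument=value, ...), one row to a line, values as JSON. servo_tool: Moves the arm, as the interface text tells. Its arguments: {"type":"object","properties":{"rows":{"type":"array"},"grip":{"type":"number"}},"required":["rows"]}

```bash
ls; mkdir -p pics; python3 - <<'E'
from bench import robot
import cv2
o=robot.get_obs();print(o)
for n in("scene","top","wrist"):
    s=robot.snapshot(n);cv2.imwrite(f"pics/{n}0.png",s["pixels"][:,:,::-1]);print(n,s["camera_matrix"].round(1).tolist(),s["world_from_camera"].round(4).tolist())
E
```

```text
pics
{'time': 0.0, 'joint_positions': array([-1.45209527e+00,  8.79601094e-02,  1.37223368e+00, -1.71034639e-05,
        1.68357959e+00, -1.03083233e-01]), 'qvel': array([-0.0009492 , -0.00150443,  0.0005129 ,  0.00078506, -0.00148805,
       -0.00030248]), 'joint_torque': array([ 7.10555651e-04, -3.40173697e+01, -3.02428937e+01,  7.18958932e-02,
        3.28545808e-02, -1.60071745e-04]), 'tool_pos': array([ 0.1209184 , -0.53599179,  0.20431182]), 'ee_rot': array([-3.13942176e+00, -2.07489227e-04,  2.21782162e-01]), 'wrist_force': array([ 0.62174371, -0.01811421,  0.08879487]), 'wrist_torque': array([ 0.05164709, -0.02196298, -0.00409506]), 'width': 0.09404463073966768}
scene [[461.1, 0.0, 320.2], [0.0, 461.1, 243.8], [0.0, 0.0, 1.0]] [[-0.7174, 0.4387, -0.5411, 1.1375], [0.6966, 0.4456, -0.5623, 0.6714], [-0.0056, -0.7804, -0.6252, 0.8407], [0.0, 0.0, 0.0, 1.0]]
top [[563.1, 0.0, 318.0], [0.0, 563.1, 240.7], [0.0, 0.0, 1.0]] [[0.002, -0.9883, 0.1522, 0.2686], [-1.0, -0.0026, -0.0038, -0.0014], [0.0042, -0.1522, -0.9883, 1.5581], [0.0, 0.0, 0.0, 1.0]]
wrist [[371.6, 0.0, 311.6], [0.0, 371.6, 240.8], [0.0, 0.0, 1.0]] [[0.22, -0.9396, -0.2622, 0.1961], [-0.9755, -0.2124, -0.0575, -0.5182], [-0.0017, 0.2684, -0.9633, 0.3842], [0.0, 0.0, 0.0, 1.0]]
```

View pics/scene0.png

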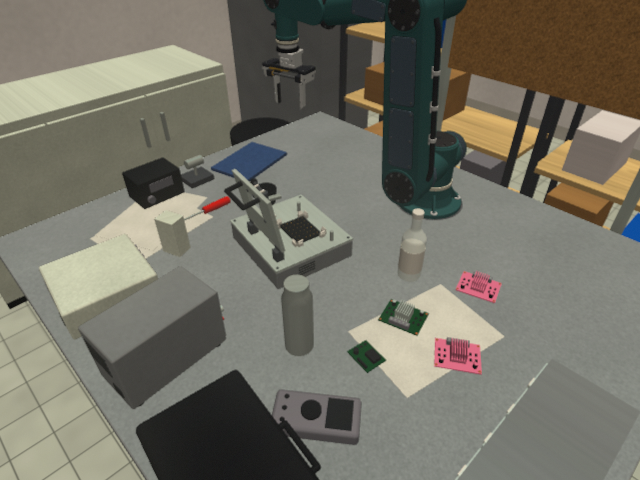

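View pics/top0.png

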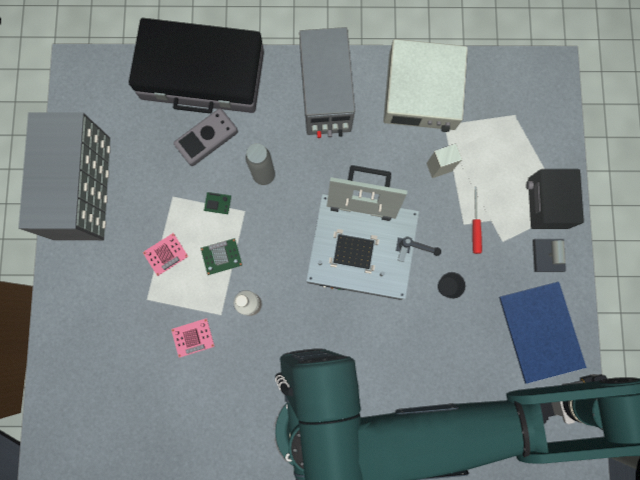

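View pics/wrist0.png

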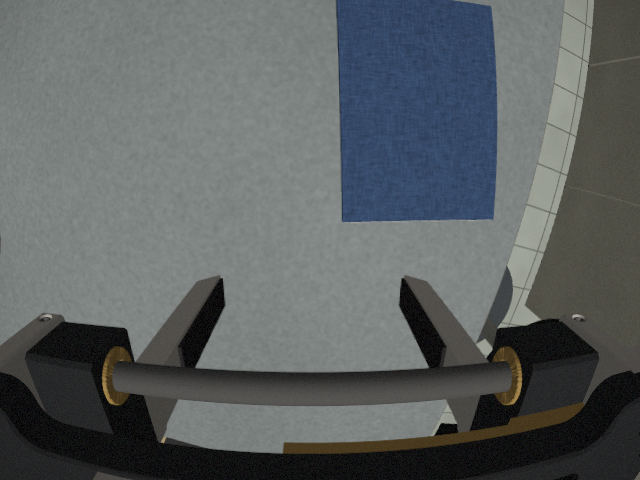

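Candidates in the top view: a green board with heatsink at (221,256), a small green board without one at (217,202), and pink look-alikes at (166,254) and (193,337). Only (221,256) fits the description. I'll enlarge that board and the fixture to confirm.

```bash
python3 - <<'E'
import cv2,numpy as np
t=cv2.imread("pics/top0.png");s=cv2.imread("pics/scene0.png")
a=cv2.resize(t[230:285,190:255],None,fx=6,fy=6,interpolation=cv2.INTER_CUBIC)
b=cv2.resize(s[290:340,370:435],None,fx=6,fy=6,interpolation=cv2.INTER_CUBIC)
h=max(a.shape[0],b.shape[0]);o=np.zeros((h,780,3),np.uint8);o[:a.shape[0],:390]=a;o[:b.shape[0],390:]=b
cv2.imwrite("pics/c1.png",o)
cv2.imwrite("pics/c2.png",cv2.resize(t[160:305,300:450],None,fx=4,fy=4,interpolation=cv2.INTER_CUBIC))
cv2.imwrite("pics/c3.png",cv2.resize(s[165:285,225:360],None,fx=5,fy=5,interpolation=cv2.INTER_CUBIC))
E
```

```text
(no output)
```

View pics/c1.png

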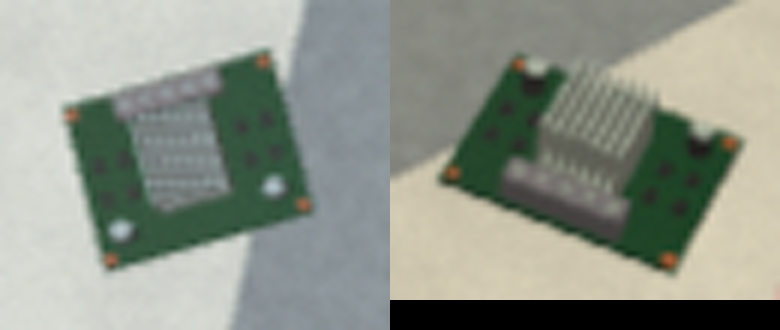

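View pics/c2.png

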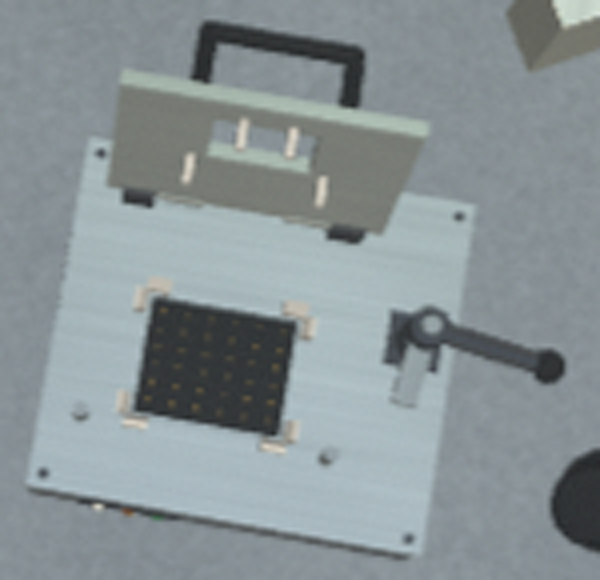

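View pics/c3.png

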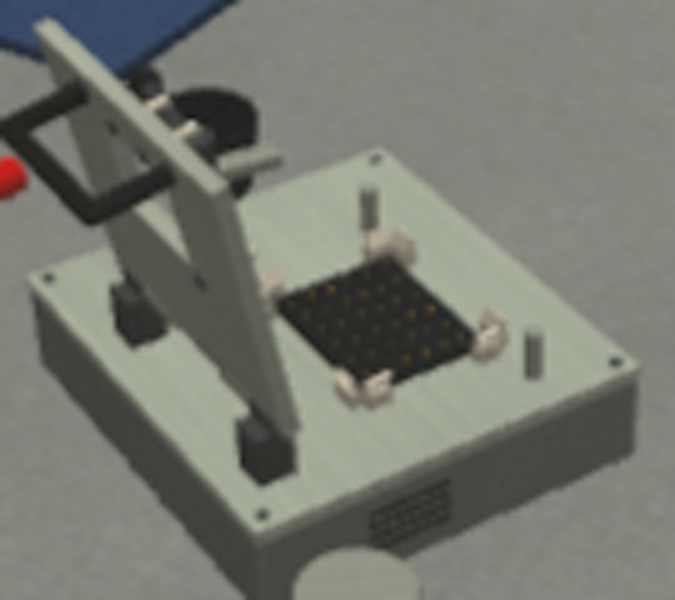

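The crop confirms it. The green board at top (221,256) has the finned heatsink, with its terminal block towards image up (world +x), the same way as the fixture's hinge. The fixture is open with its lever pointing to image right. Next I measure.

```bash
cat > h.py <<'E'
import numpy as np,cv2
from scipy.optimize import least_squares
def ray(s,uv,fish=False):
    K=s["camera_matrix"];T=s["world_from_camera"]
    a=(np.array(uv,float)-[K[0,2],K[1,2]])/K[0,0]
    if fish:
        r=np.hypot(*a);d=np.array([*(a/r*np.sin(r) if r>0 else a),np.cos(r)])
    else: d=np.array([*a,1.])
    return T[:3,3],T[:3,:3]@d
def onz(s,uv,z,fish=False):
    o,d=ray(s,uv,fish);return o+d*(z-o[2])/d[2]
def proj(s,p,fish=False):
    K=s["camera_matrix"];T=s["world_from_camera"];c=T[:3,:3].T@(np.array(p)-T[:3,3])
    if fish:
        r=np.hypot(c[0],c[1]);th=np.arctan2(r,c[2]);return K[:2,2]+K[0,0]*th*c[:2]/r
    return K[:2,2]+K[0,0]*c[:2]/c[2]
def fit2d(loc,w):  # world = c + R(yaw) loc
    loc=np.array(loc,float);w=np.array(w,float)
    f=lambda q:((np.array([[np.cos(q[2]),-np.sin(q[2])],[np.sin(q[2]),np.cos(q[2])]])@loc.T).T+q[:2]-w).ravel()
    r=least_squares(f,[*w.mean(0),0]);return r.x,(r.fun.reshape(-1,2)*1000).round(1)
def shift(o,target,yaw=None):
    "shift in tool units from measured pose to target TCP"
    from scipy.spatial.transform import Rotation as R
    M=R.from_euler('xyz',o["ee_rot"]).as_matrix()
    return (M.T@(np.array(target)-o["tool_pos"])/.08).round(3)
E
python3 - <<'E'
from bench import robot
from h import *
s=robot.snapshot("top");im=s["pixels"]
c=lambda p,sc,off:(np.array(p)+.5)/sc-.5+np.array(off)
dk=[onz(s,c(p,4,(300,160)),.07)[:2] for p in[(92,138),(476,206),(416,555),(28,487)]]
print(fit2d([(.12,.11),(.12,-.155),(-.12,-.155),(-.12,.11)],dk))
pd=[onz(s,c(p,4,(300,160)),.076)[:2] for p in[(153,297),(298,320),(279,435),(136,411)]]
print("pad",np.mean(pd,0),pd)
hsv=cv2.cvtColor(im,cv2.COLOR_RGB2HSV)
m=cv2.inRange(hsv,(40,70,30),(85,255,200))
for k in cv2.findContours(m,cv2.RETR_EXTERNAL,cv2.CHAIN_APPROX_NONE)[0]:
    if cv2.contourArea(k)>100:
        r=cv2.minAreaRect(k);print(r)
        w=[onz(s,p,.003)[:2] for p in cv2.boxPoints(r)];print(np.round(w,4).tolist(),np.mean(w,0))
bc=[onz(s,c(p,6,(190,230)),.003)[:2] for p in[(64,106),(270,50),(313,212),(106,271)]]
print(fit2d([(.04,.05),(.04,-.05),(-.04,-.05),(-.04,.05)],bc))
# lid free edge
for n,p,z in[("knob",(549,366),.132),("hub",(430,327),.143)]:print(n,onz(s,c(p,4,(300,160)),z))
for n,p in[("fl",(261,165)),("bot",(247,302)),("cup",(451,285))]:print(n,onz(s,p,.1))
E
```

```text
(array([ 0.48862903, -0.10503241, -0.17841548]), array([[ 0.7,  1.5],
       [-0.1, -0.3],
       [-1.7, -3.2],
       [ 1.1,  1.9]]))
pad [ 0.46949442 -0.1022746 ] [array([ 0.51550365, -0.06026583]), array([ 0.50023029, -0.15682972]), array([ 0.42326048, -0.14325036]), array([ 0.43898325, -0.0487525 ])]
((221.09347534179688, 256.33380126953125), (27.194103240966797, 35.12892150878906), 74.35775756835938)
[[0.4868, 0.3197], [0.5138, 0.2262], [0.4403, 0.2041], [0.4137, 0.297]] [0.46364454 0.26175563]
((217.29998779296875, 202.89999389648438), (24.041629791259766, 18.384777069091797), 8.13010311126709)
[[0.5939, 0.3133], [0.6465, 0.3076], [0.6368, 0.2401], [0.5844, 0.2461]] [0.61540244 0.27675848]
(array([0.46400632, 0.26213955, 0.27835191]), array([[-0.1,  0.7],
       [ 0.8, -0.5],
       [-0.4, -0.8],
       [-0.3,  0.6]]))
knob [ 0.46213635 -0.31110638  0.132     ]
hub [ 0.48547524 -0.23372712  0.143     ]
fl [0.69765366 0.1456552  0.1       ]
bot [0.33302935 0.1753573  0.1       ]
cup [ 0.37801167 -0.35201336  0.1       ]
```

Emit:
servo_tool([
  [[0.5,-0.7,-1.0],0],
  [[0.5,-0.7,-1.0],0],
  [[0.5,-0.7,-1.0],0],
  [[0.5,-0.7,-1.0],0],
], grip=-1)

```text
time: 0.53
tool_pos: [0.149, -0.473, 0.2914]
ee_rot: [3.131, -0.0, 0.224]
wrist_force: [0.3, -0.1, 0.6]
width: 0.0941
```

Emit:
servo_tool([
  [[0.33,-0.45,-0.1],0],
  [[0.66,-0.9,-0.2],0],
  [[0.66,-0.9,-0.2],0],
])

```text
time: 0.78
tool_pos: [0.1847, -0.3884, 0.302]
ee_rot: [3.142, -0.001, 0.225]
wrist_force: [-0.3, -0.5, 0.3]
width: 0.0939
```

Emit:
servo_tool([
  [[0.4,-0.45,0],0],
  [[0.65,-0.9,0],0],
  [[0.65,-0.9,0],0],
])

```text
time: 1.03
tool_pos: [0.2192, -0.3063, 0.3009]
ee_rot: [-3.14, -0.001, 0.226]
wrist_force: [-0.7, 0.2, 0.2]
width: 0.0936
```

Emit:
servo_tool([
  [[0.4,-0.45,0],0],
  [[0.65,-0.9,0],0],
  [[0.65,-0.9,0],0],
])

```text
time: 1.28
tool_pos: [0.2543, -0.2248, 0.3009]
ee_rot: [-3.14, -0.001, 0.227]
wrist_force: [-0.2, -0.7, 0.4]
width: 0.094
```

Emit:
servo_tool([
  [[0.4,-0.45,0],0],
  [[0.65,-0.9,0],0],
  [[0.65,-0.9,0],0],
])

```text
time: 1.53
tool_pos: [0.2894, -0.143, 0.3008]
ee_rot: [-3.14, -0.001, 0.229]
wrist_force: [0.3, 0.3, 0.2]
width: 0.0944
```

Emit:
servo_tool([
  [[0.4,-0.45,0],0],
  [[0.65,-0.9,0],0],
  [[0.65,-0.9,0],0],
])

```text
time: 1.78
tool_pos: [0.3244, -0.0609, 0.3005]
ee_rot: [-3.139, 0.0, 0.231]
wrist_force: [-0.4, 0.0, 0.3]
width: 0.0937
```

Emit:
servo_tool([
  [[0.4,-0.45,0],0],
  [[0.65,-0.9,0],0],
  [[0.65,-0.9,0],0],
])

```text
time: 2.03
tool_pos: [0.3592, 0.0206, 0.3001]
ee_rot: [-3.139, 0.001, 0.23]
wrist_force: [-0.7, -0.2, -0.6]
width: 0.0939
```

Emit:
servo_tool([
  [[0.4,-0.45,0],0],
  [[0.65,-0.88,0],0],
  [[0.65,-0.88,0],0],
])

```text
time: 2.28
tool_pos: [0.3947, 0.1003, 0.2995]
ee_rot: [-3.14, 0.002, 0.228]
wrist_force: [-0.8, -0.7, -0.7]
width: 0.094
```

Emit:
servo_tool([
  [[0.4,-0.45,0],0],
  [[0.65,-0.88,0],0],
  [[0.65,-0.88,0],0],
])

```text
time: 2.53
tool_pos: [0.4302, 0.1798, 0.2989]
ee_rot: [-3.141, 0.003, 0.226]
wrist_force: [-0.3, -0.1, -0.3]
width: 0.094
```

Emit:
servo_tool([
  [[0.4,-0.45,0],-0.03],
  [[0.65,-0.88,0.5],-0.03],
  [[0.65,-0.88,1.0],-0.03],
  [[0.65,-0.88,1.0],-0.03],
  [[0.65,-0.88,1.0],-0.03],
])

```text
time: 2.95
tool_pos: [0.462, 0.2549, 0.2156]
ee_rot: [3.139, 0.012, 0.268]
wrist_force: [-1.0, -0.7, 0.1]
width: 0.0944
```

```bash
python3 - <<'E'
from bench import robot
from h import *
s=robot.snapshot("wrist");cv2.imwrite("pics/w1.png",s["pixels"][:,:,::-1])
np.savez("w1.npz",**s);o=robot.get_obs();print(o["tool_pos"],o["ee_rot"])
E
```

```text
[0.46306629 0.25509343 0.21914713] [3.1395527  0.00581865 0.26760874]
```

View pics/w1.png

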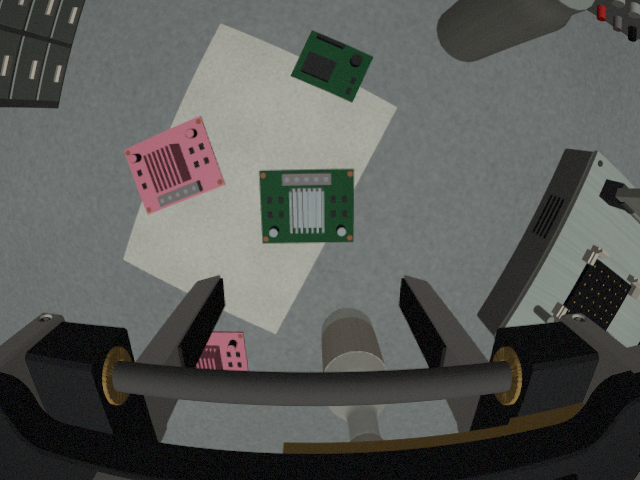

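```bash
python3 - <<'E'
from h import *
s=dict(np.load("w1.npz"));im=s["pixels"]
hsv=cv2.cvtColor(im,cv2.COLOR_RGB2HSV)
m=cv2.inRange(hsv,(40,70,30),(85,255,200))
for k in cv2.findContours(m,cv2.RETR_EXTERNAL,cv2.CHAIN_APPROX_NONE)[0]:
    if cv2.contourArea(k)>1000:
        print(cv2.contourArea(k),cv2.minAreaRect(k))
print("tcp proj",proj(s,[.46307,.25509,.219],1), proj(s,[.464,.262,.003],1))
# corners from view
mk=[onz(s,p,.003,1)[:2] for p in[(260.5,169.5),(353.5,168.5),(354.5,242.5),(262,243)]]
print(fit2d([(.04,.05),(.04,-.05),(-.04,-.05),(-.04,.05)],mk))
mk=[onz(s,p,.033,1)[:2] for p in[(288,188),(324,188),(325,233),(289,233)]]
print("hs top?",fit2d([(.021,.017),(.021,-.017),(-.021,-.017),(-.021,.017)],mk))
cv2.imwrite("pics/c4.png",cv2.resize(im[155:255,250:365,::-1],None,fx=6,fy=6,interpolation=cv2.INTER_CUBIC))
E
```

```text
6309.5 ((306.7749938964844, 205.7018280029297), (71.91869354248047, 92.9017105102539), 89.157470703125)
3059.0 ((331.6199035644531, 65.7363052368164), (67.11883544921875, 50.649478912353516), 24.443954467773438)
tcp proj [314.09710053 291.59292751] [306.21338521 206.37492485]
(array([0.4643526 , 0.26058772, 0.27823149]), array([[-0.8,  0.5],
       [-0.3, -1.2],
       [ 0.5,  1.4],
       [ 0.6, -0.8]]))
hs top? (array([0.46548089, 0.26176948, 0.27927527]), array([[-1.8, -1.3],
       [-1.7, -0. ],
       [ 1.6,  1.8],
       [ 1.8, -0.5]]))
```

View pics/c4.png

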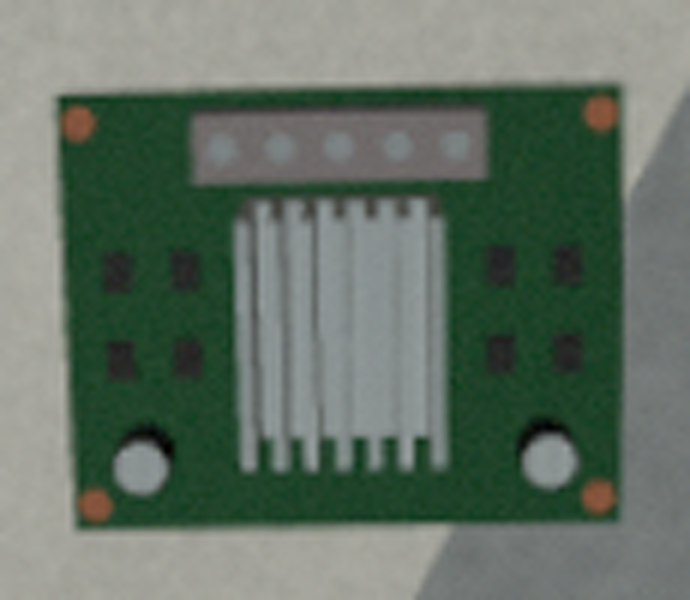

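Emit:
servo_tool([
  [[0.035,-0.07,0.4],-0.007],
  [[0.035,-0.07,0.8],-0.007],
  [[0.035,-0.07,1.0],-0.007],
])

```text
time: 3.25
tool_pos: [0.4652, 0.2616, 0.1414]
ee_rot: [3.141, -0.001, 0.278]
wrist_force: [-0.3, -0.3, 0.1]
width: 0.094
```

Emit:
servo_tool([
  [[0,0,0.4],0],
  [[0,0,0.7],0],
  [[0,0,0.8],0],
  [[0,0,0.8],0],
  [[0,0,0.8],0],
])

```text
time: 3.67
tool_pos: [0.4664, 0.2631, 0.08]
ee_rot: [3.142, -0.004, 0.279]
wrist_force: [0.3, -0.6, 1.0]
width: 0.0942
```

```bash
python3 - <<'E'
from bench import robot
from h import *
o=robot.get_obs();print(o["tool_pos"],o["ee_rot"],shift(o,[.4643,.2612,.008]))
s=robot.snapshot("wrist");cv2.imwrite("pics/w2.png",s["pixels"][:,:,::-1])
E
```

```text
[0.46638884 0.26309447 0.0800197 ] [ 3.14158656 -0.00365065  0.2787185 ] [-0.035  0.016  0.9  ]
```

View pics/w2.png

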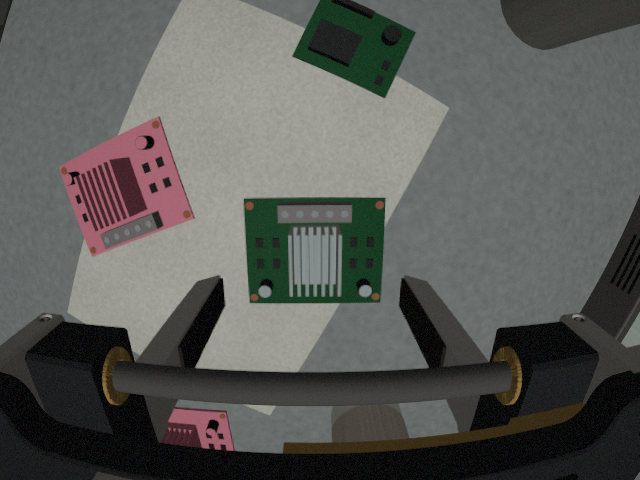

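```bash
python3 - <<'E'
from bench import robot
from h import *
s=robot.snapshot("wrist")
mk=[onz(s,p,.003,1)[:2] for p in[(245,198),(385,198),(381,303),(250,303)]]
print(fit2d([(.04,.05),(.04,-.05),(-.04,-.05),(-.04,.05)],mk))
E
```

```text
(array([0.46428066, 0.26124193, 0.28182881]), array([[-0.7,  0. ],
       [-0.2, -0.7],
       [ 0.5,  0.8],
       [ 0.4, -0.1]]))
```

Three measurements agree within 1 mm. Going down to grasp.

Emit:
servo_tool([
  [[-0.035,0.016,0.4],0],
  [[-0.035,0.016,0.7],0],
  [[-0.035,0.016,0.9],0],
  [[-0.035,0.016,0.9],0],
  [[-0.035,0.016,0.9],0],
])

```text
time: 4.18
tool_pos: [0.4633, 0.2619, 0.007]
ee_rot: [-3.142, -0.002, 0.28]
wrist_force: [1.1, -1.0, 0.1]
width: 0.0938
```

```bash
python3 - <<'E'
from bench import robot
from h import *
o=robot.get_obs();print(o["tool_pos"],o["ee_rot"],shift(o,[.4643,.2612,.008]))
E
```

```text
[0.46334287 0.26192677 0.00696029] [-3.14155123e+00 -1.83164604e-03  2.80092734e-01] [ 0.009  0.012 -0.013]
```

Emit:
servo_tool([
  [[0.01,0.01,-0.01],0],
  [[0.01,0.01,-0.01],0],
  [[0.01,0.01,-0.01],0],
  [[0.01,0.01,-0.01],0],
  [[0.01,0.01,-0.01],0],
  [[0.01,0.01,-0.01],0],
  [[0.01,0.01,-0.01],0],
  [[0.01,0.01,-0.01],0],
  [[0.01,0.01,-0.01],0],
  [[0.01,0.01,-0.01],0],
], grip=1)

```text
time: 5.02
tool_pos: [0.4633, 0.2609, 0.0061]
ee_rot: [3.141, 0.0, 0.28]
wrist_force: [-0.0, -0.1, -0.7]
width: 0.0339
```

Emit:
servo_tool([
  [[0,0,-0.2],0],
  [[0,0,-0.5],0],
  [[0,0,-1.0],0],
  [[0,0,-1.0],0],
])

```text
time: 5.35
tool_pos: [0.4676, 0.2629, 0.0936]
ee_rot: [-3.14, -0.013, 0.28]
wrist_force: [2.3, 0.6, -0.1]
width: 0.0343
```

Emit:
servo_tool([
  [[0,0,-0.4],0],
  [[0,0,-0.8],0],
  [[0,0,-1.0],0],
  [[0,0,-1.0],0],
])

```text
time: 5.68
tool_pos: [0.4658, 0.2621, 0.1708]
ee_rot: [-3.14, -0.009, 0.28]
wrist_force: [1.0, -0.5, -2.5]
width: 0.0337
```

Emit:
servo_tool([
  [[-0.05,0.2,-0.2],0],
  [[-0.12,0.5,-0.4],0],
  [[-0.24,0.88,-0.4],0],
  [[-0.24,0.88,-0.4],0],
])

```text
time: 6.02
tool_pos: [0.4643, 0.1839, 0.1972]
ee_rot: [3.138, 0.002, 0.276]
wrist_force: [-0.0, -0.2, -2.8]
width: 0.0337
```

Emit:
servo_tool([
  [[-0.08,0.3,0],0],
  [[-0.16,0.6,0],0],
  [[-0.24,0.88,0],0],
  [[-0.24,0.88,0],0],
])

```text
time: 6.35
tool_pos: [0.4645, 0.1119, 0.1956]
ee_rot: [3.14, 0.004, 0.276]
wrist_force: [-1.2, 0.5, -2.6]
width: 0.0341
```

Emit:
servo_tool([
  [[-0.08,0.3,0],0],
  [[-0.16,0.6,0],0],
  [[-0.24,0.88,0],0],
  [[-0.24,0.88,0],0],
])

```text
time: 6.68
tool_pos: [0.4658, 0.0396, 0.196]
ee_rot: [3.141, 0.004, 0.276]
wrist_force: [-0.1, -0.0, -2.4]
width: 0.0337
```

Emit:
servo_tool([
  [[-0.08,0.3,0],0.04],
  [[-0.16,0.6,0],0.1],
  [[-0.24,0.88,0],0.15],
  [[-0.24,0.88,0],0.2],
  [[-0.24,0.88,0],0.25],
  [[-0.24,0.88,0],0.29],
  [[-0.24,0.88,0],0.29],
])

```text
time: 7.27
tool_pos: [0.467, -0.0298, 0.1964]
ee_rot: [-3.141, 0.003, -0.176]
wrist_force: [-0.3, 0.5, -3.2]
width: 0.0338
```

```bash
python3 - <<'E'
from bench import robot
from h import *
o=robot.get_obs();print(o["tool_pos"],o["ee_rot"])
s=robot.snapshot("wrist");cv2.imwrite("pics/w3.png",s["pixels"][:,:,::-1]);np.savez("w3.npz",**s)
E
```

```text
[ 0.46700977 -0.02984469  0.19643761] [-3.14075814e+00  2.76073919e-03 -1.76338321e-01]
```

View pics/w3.png

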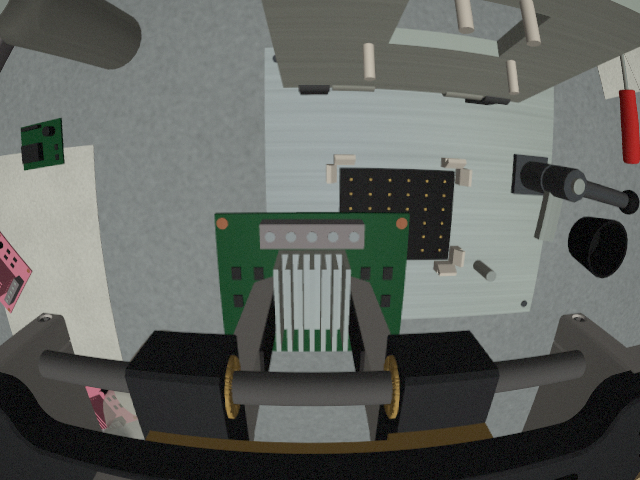

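```bash
python3 - <<'E'
from h import *
s=dict(np.load("w3.npz"));im=s["pixels"]
cv2.imwrite("pics/c5.png",cv2.resize(im[140:300,310:480,::-1],None,fx=3.5,fy=3.5,interpolation=cv2.INTER_CUBIC))
P=[onz(s,p,.076,1)[:2] for p in[(341,168),(453,172),(449,261)]];print(P)
b=[onz(s,p,.193,1)[:2] for p in[(216,214),(409,212)]];print(b,np.mean(b,0),np.arctan2(*(b[0]-b[1])[::-1])-np.pi/2,np.linalg.norm(b[0]-b[1]))
n=np.array([.4689,-.1018])
for pc,l in((n,0),):
  c,si=np.cos(-.178),np.sin(-.178)
  for q in[(.04,.05),(.04,-.05),(-.04,-.05),(-.04,.05)]:
    w=n+np.array([[c,-si],[si,c]])@q;print(q,proj(s,[*w,.076],1).round(1))
E
```

```text
[array([ 0.51602661, -0.06184476]), array([ 0.49870325, -0.15608865]), array([ 0.42017514, -0.14546251])]
[array([0.51526834, 0.0121433 ]), array([ 0.49895366, -0.08553426])] [ 0.507111   -0.03669548] -0.16549812767738104 0.09903067671864574
(0.04, 0.05) [338.1 167.1]
(0.04, -0.05) [455.  170.9]
(-0.04, -0.05) [447.4 260.8]
(-0.04, 0.05) [336.5 261.5]
```

View pics/c5.png

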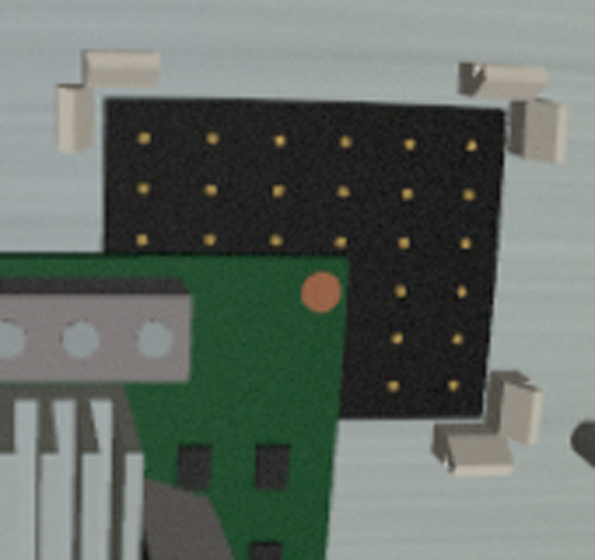

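```bash
python3 - <<'E'
from bench import robot
from h import *
yaw=-.178;F=np.array([.4886,-.1053]);c,si=np.cos(yaw),np.sin(yaw)
def fw(p): return np.array([*(F+np.array([[c,-si],[si,c]])@p[:2]),p[2]])
t=robot.snapshot("top");sc=robot.snapshot("scene")
cv2.imwrite("pics/top1.png",t["pixels"][:,:,::-1])
for th in np.arange(1.5,1.84,.04):
    h=fw([.085-.145*np.cos(th)+.047*np.sin(th),0,.105+.145*np.sin(th)+.047*np.cos(th)])
    print(th.round(2),h.round(4),proj(t,h).round(1),proj(sc,h).round(1))
E
```

```text
1.5 [ 0.6083 -0.1268  0.253 ] [368.6 183.3] [247.8 189.9]
1.54 [ 0.6141 -0.1279  0.2514] [368.9 181.2] [245.7 191.2]
1.58 [ 0.6198 -0.1289  0.2496] [369.3 179. ] [243.6 192.6]
1.62 [ 0.6255 -0.1299  0.2475] [369.6 177. ] [241.5 194. ]
1.66 [ 0.631  -0.1309  0.2452] [369.9 175. ] [239.4 195.6]
1.7 [ 0.6365 -0.1319  0.2427] [370.1 173. ] [237.4 197.2]
1.74 [ 0.6419 -0.1329  0.24  ] [370.4 171.2] [235.5 198.8]
1.78 [ 0.6471 -0.1338  0.2371] [370.7 169.4] [233.6 200.6]
1.82 [ 0.6523 -0.1347  0.2339] [370.9 167.7] [231.8 202.4]
```

```bash
python3 - <<'E'
import cv2
t=cv2.imread("pics/top0.png");s=cv2.imread("pics/scene0.png")
cv2.imwrite("pics/c6.png",cv2.resize(t[155:235,320:420],None,fx=8,fy=7.5,interpolation=cv2.INTER_CUBIC))
cv2.imwrite("pics/c7.png",cv2.resize(s[160:240,215:295],None,fx=7,fy=7,interpolation=cv2.INTER_CUBIC))
E
```

```text
(no output)
```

View pics/c6.png

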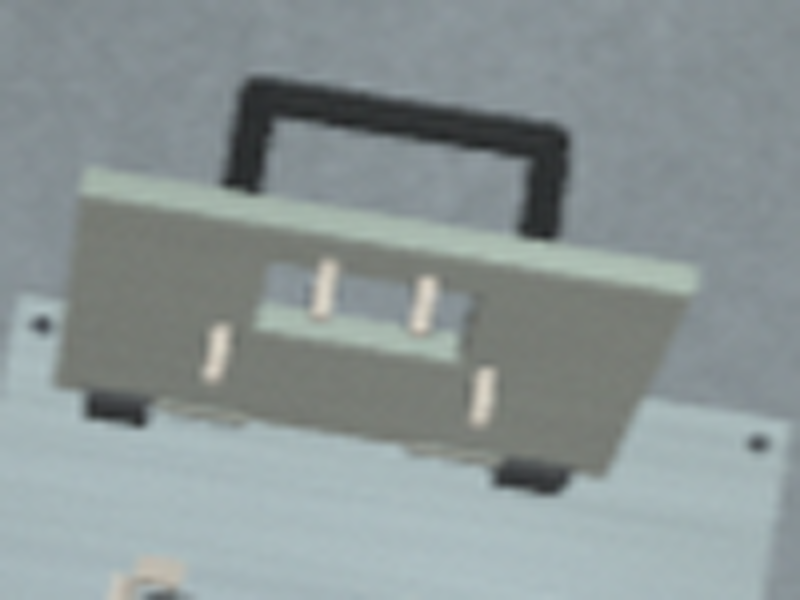

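View pics/c7.png

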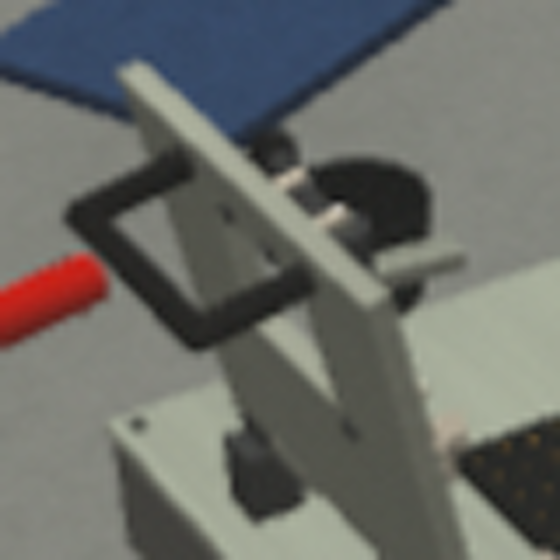

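Emit:
servo_tool([
  [[0.06,0.3,0],0],
  [[0.12,0.6,0],0],
  [[0.173,0.884,0],0],
  [[0.173,0.884,0],0],
  [[0.173,0.884,0],0],
  [[0.173,0.884,0],0],
])

```text
time: 7.92
tool_pos: [0.4686, -0.1022, 0.198]
ee_rot: [-3.141, 0.001, -0.175]
wrist_force: [-0.3, 0.0, -0.5]
width: 0.0341
```

Emit:
servo_tool([
  [[0,0,0.2],0],
  [[0,0,0.4],0],
  [[0,0,0.6],0],
  [[0,0,0.8],0],
  [[0,0,0.85],0],
  [[0,0,0.85],0],
  [[0,0,0.85],0],
])

```text
time: 8.5
tool_pos: [0.4689, -0.1022, 0.1308]
ee_rot: [-3.142, -0.001, -0.174]
wrist_force: [0.2, -0.6, -2.0]
width: 0.034
```

```bash
python3 - <<'E'
from bench import robot
from h import *
s=robot.snapshot("wrist");cv2.imwrite("pics/w4.png",s["pixels"][:,:,::-1]);np.savez("w4.npz",**s)
o=robot.get_obs();print(o["tool_pos"],o["ee_rot"],o["wrist_force"],shift(o,[.4682,-.1019,.0825]))
E
```

```text
[ 0.46936999 -0.10260283  0.13146332] [ 3.14133196e+00 -2.03394122e-03 -1.74718954e-01] [ 0.08676367  0.12783594 -1.2647567 ] [-0.017 -0.006  0.612]
```

View pics/w4.png

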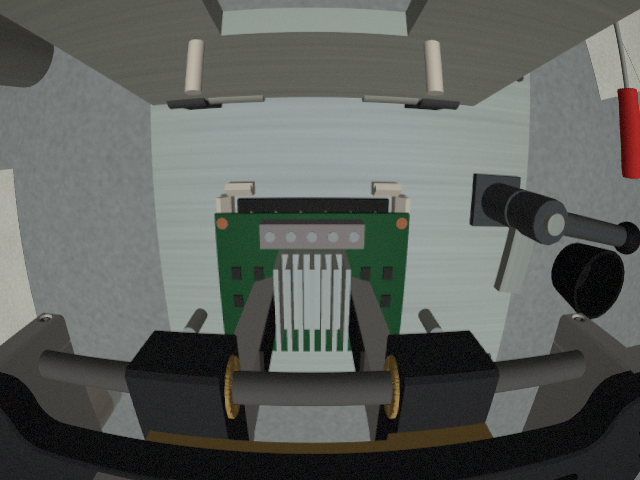

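```bash
python3 - <<'E'
from h import *
s=dict(np.load("w4.npz"));im=s["pixels"]
g=cv2.cvtColor(im,cv2.COLOR_RGB2HSV)
m=cv2.inRange(g,(40,70,20),(85,255,200))
for nm,z,cols,fn in(("board",.128,(235,255,260,375,395),None),):
    for u in(232,245,258,368,380,393):
        col=m[190:240,u];print(u,190+np.argmax(col>0))
e=lambda p,q,z:[onz(s,x,z,1)[:2] for x in(p,q)]
for nm,p,q,z in(("board",(216,214),(409,212),.128),("pad",(238,198),(388,198),.076),("guides",(226,183),(399,183),.089)):
    a,b=e(p,q,z);print(nm,(a+b)/2,np.arctan2(*(a-b)[::-1])-np.pi/2,np.linalg.norm(a-b))
cv2.imwrite("pics/c8.png",cv2.resize(im[170:260,200:425,::-1],None,fx=3.5,fy=3.5,interpolation=cv2.INTER_CUBIC))
E
```

```text
232 213
245 212
258 213
368 212
380 213
393 213
board [ 0.50918158 -0.10908212] -0.1637498352316502 0.09877487040285944
pad [ 0.50858491 -0.10947863] -0.1741353160858783 0.09691476286123953
guides [ 0.51989052 -0.11109952] -0.1741596929588456 0.10526559900986865
```

View pics/c8.png

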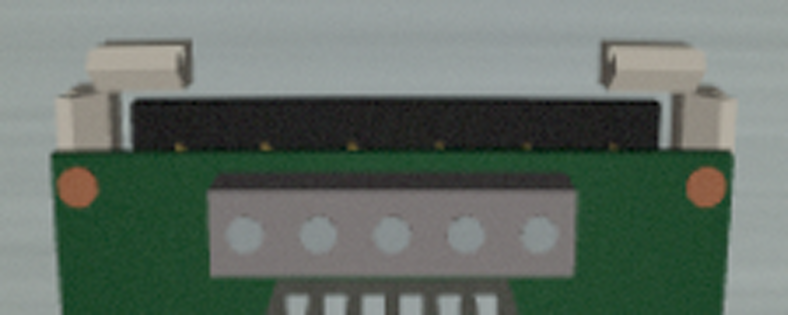

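Emit:
servo_tool([
  [[0,0,0.12],0],
  [[0,0,0.24],0],
  [[0,0,0.36],0],
  [[0,0,0.45],0],
  [[0,0,0.5],0],
  [[0,0,0.5],0],
  [[0,0,0.5],0],
])

```text
time: 9.13
tool_pos: [0.4684, -0.1029, 0.0898]
ee_rot: [-3.142, 0.001, -0.176]
wrist_force: [-0.7, -0.1, -2.1]
width: 0.0332
```

Emit:
servo_tool([
  [[0,0,0.02],0],
  [[0,0,0.04],0],
  [[0,0,0.06],0],
  [[0,0,0.08],0],
  [[0,0,0.08],0],
])

```text
time: 9.55
tool_pos: [0.4685, -0.1028, 0.0836]
ee_rot: [3.142, 0.0, -0.176]
wrist_force: [-0.7, 0.0, -2.2]
width: 0.034
```

Emit:
servo_tool([
  [[0,0,0.01],0],
  [[0,0,0.02],0],
  [[0,0,0.02],0],
])

```text
time: 9.8
tool_pos: [0.4686, -0.1029, 0.0822]
ee_rot: [3.142, -0.0, -0.176]
wrist_force: [1.4, 0.4, -2.6]
width: 0.0342
```

```bash
python3 - <<'E'
from bench import robot
from h import *
s=robot.snapshot("wrist");im=s["pixels"]
o=robot.get_obs();print(o["tool_pos"],o["wrist_force"])
cv2.imwrite("pics/c9.png",cv2.resize(im[160:330,180:445,::-1],None,fx=3,fy=3,interpolation=cv2.INTER_CUBIC))
E
```

```text
[ 0.46864148 -0.1028741   0.08226114] [-0.29875108  0.87165622 -1.87899329]
```

View pics/c9.png

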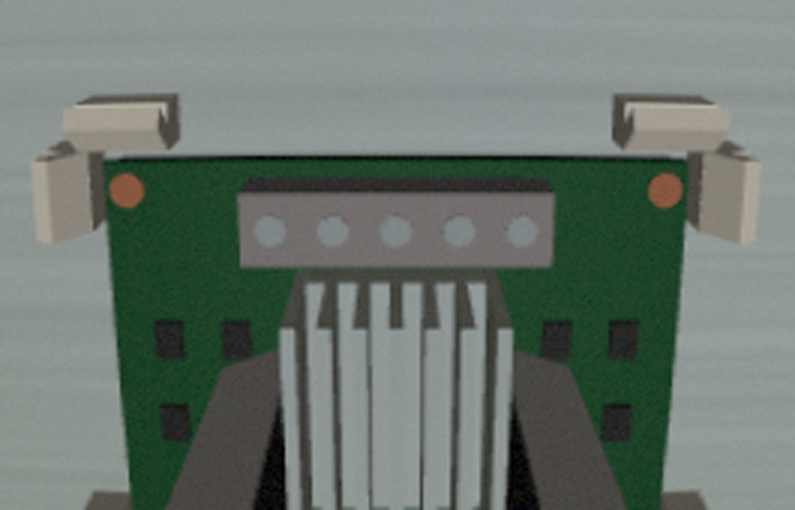

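Emit:
servo_tool([
  [[0,0,0.007],0],
  [[0,0,0.013],0],
  [[0,0,0.02],0],
  [[0,0,0.02],0],
])

```text
time: 10.18
tool_pos: [0.4688, -0.1029, 0.0821]
ee_rot: [3.141, -0.001, -0.176]
wrist_force: [-3.2, 0.6, 6.0]
width: 0.0341
```

Emit:
servo_tool([
  [[0,0,-0.01],0],
  [[0,0,-0.01],0],
  [[0,0,-0.01],0],
  [[0,0,-0.01],0],
  [[0,0,-0.01],0],
], grip=0)

```text
time: 10.6
tool_pos: [0.4687, -0.1029, 0.0813]
ee_rot: [3.142, 0.0, -0.176]
wrist_force: [-1.2, -0.6, 0.2]
width: 0.047
```

Emit:
servo_tool([
  [[0,0,-0.1],0],
  [[0,0,-0.4],0],
  [[0,0,-0.8],0],
  [[0,0,-1.0],0],
])

```text
time: 10.93
tool_pos: [0.4699, -0.1033, 0.1654]
ee_rot: [3.141, -0.005, -0.176]
wrist_force: [0.9, -0.1, 1.0]
width: 0.0467
```

Emit:
servo_tool([
  [[-0.3,0,-0.4],0],
  [[-0.7,0,-0.8],0],
  [[-1.0,0,-1.0],0],
  [[-1.0,0,-1.0],0],
])

```text
time: 11.27
tool_pos: [0.3892, -0.089, 0.2482]
ee_rot: [3.139, -0.011, -0.176]
wrist_force: [0.7, 0.2, -0.3]
width: 0.0471
```

```bash
python3 - <<'E'
from bench import robot
from h import *
s=robot.snapshot("wrist");im=s["pixels"];np.savez("w5.npz",**s)
cv2.imwrite("pics/w5.png",im[:,:,::-1])
o=robot.get_obs();print(o["tool_pos"],o["ee_rot"],o["wrist_force"],o["joint_positions"],o["width"])
E
```

```text
[ 0.39018828 -0.08913901  0.24552319] [ 3.13988611 -0.00855047 -0.17602702] [ 0.22764494 -0.14161707  0.12646994] [-3.66436652e-01 -2.62658701e-01  1.61513060e+00 -5.87384426e-05
  1.78040184e+00  1.38038151e+00] 0.04669812378660017
```

View pics/w5.png

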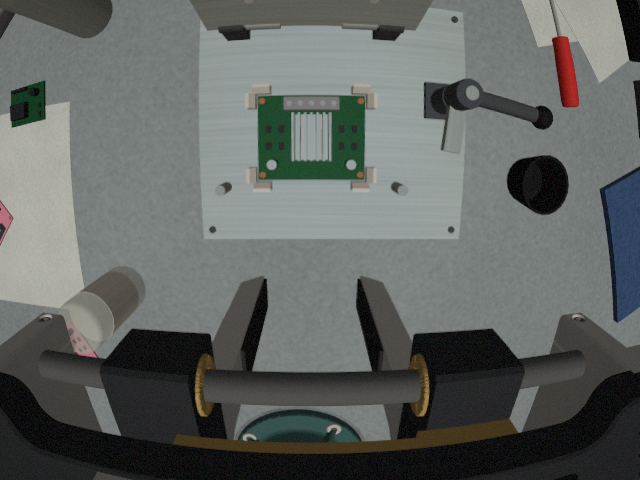

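The board sits level inside the four guides, with its terminal block towards the hinge. Next is the handle: rise, turn 90° and narrow the jaws.

Emit:
servo_tool([
  [[0,0,-0.3],-0.08],
  [[0,0,-0.6],-0.16],
  [[0.1,0,-0.9],-0.24],
  [[0.2,0,-1.0],-0.32],
  [[0.3,0,-1.0],-0.4],
  [[0.4,0,-1.0],-0.48],
  [[0.5,0,-1.0],-0.56],
  [[0.6,0,-1.0],-0.64],
  [[0.7,0,-1.0],-0.72],
  [[0.8,0,-1.0],-0.8],
  [[0.9,0,-1.0],-0.88],
  [[1.0,0,-1.0],-0.95],
], grip=0.36)

```text
time: 12.32
tool_pos: [0.4696, -0.103, 0.3196]
ee_rot: [-3.139, -0.0, 1.323]
wrist_force: [0.4, -0.4, -0.2]
width: 0.0301
```

Emit:
servo_tool([
  [[0,0.3,-0.2],-0.05],
  [[0,0.6,-0.2],-0.05],
  [[0,0.9,-0.2],-0.05],
  [[0,0.9,-0.2],-0.05],
])

```text
time: 12.65
tool_pos: [0.5416, -0.1219, 0.333]
ee_rot: [-3.137, -0.001, 1.395]
wrist_force: [-0.4, 0.7, -1.0]
width: 0.0301
```

```bash
python3 - <<'E'
from bench import robot
from h import *
s=robot.snapshot("wrist");im=s["pixels"];np.savez("w6.npz",**s)
cv2.imwrite("pics/w6.png",im[:,:,::-1])
o=robot.get_obs();print(o["tool_pos"],o["ee_rot"],o["wrist_force"],o["width"],shift(o,[.6446,-.1333,.2196]))
E
```

```text
[ 0.53991222 -0.12138901  0.33362121] [-3.13568087e+00 -8.45456202e-04  1.39521752e+00] [-0.04149828 -0.64956599 -0.36637658] 0.029959081983283054 [0.081 1.323 1.418]
```

View pics/w6.png

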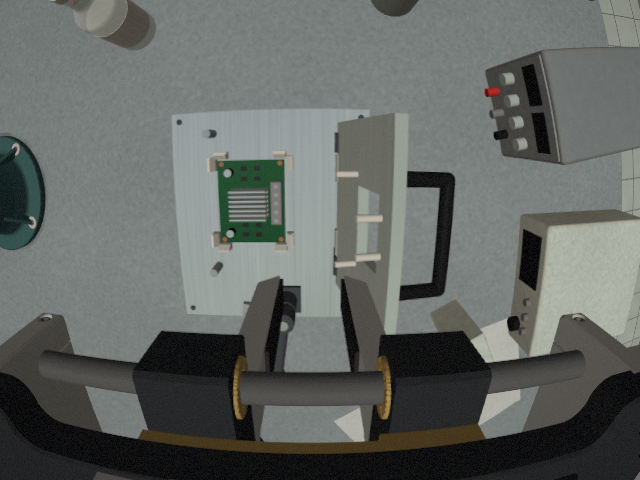

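```bash
python3 - <<'E'
from h import *
s=dict(np.load("w6.npz"))
yaw=-.178;F=np.array([.4886,-.1053]);c,si=np.cos(yaw),np.sin(yaw)
fw=lambda p:np.array([*(F+np.array([[c,-si],[si,c]])@p[:2]),p[2]])
for th in(1.72,1.76,1.8):
  for y in(-.045,0,.045):
    h=fw([.085-.145*np.cos(th)+.047*np.sin(th),y,.105+.145*np.sin(th)+.047*np.cos(th)]);print(th,y,h.round(4),proj(s,h,1).round(1))
cv2.imwrite("pics/c10.png",cv2.resize(s["pixels"][160:310,390:470,::-1],None,fx=4,fy=4,interpolation=cv2.INTER_CUBIC))
E
```

```text
1.72 -0.045 [ 0.6312 -0.1767  0.2414] [432.8 289.7]
1.72 0 [ 0.6392 -0.1324  0.2414] [438.5 236.7]
1.72 0.045 [ 0.6472 -0.0881  0.2414] [442.7 179.6]
1.76 -0.045 [ 0.6366 -0.1776  0.2386] [437.9 288.3]
1.76 0 [ 0.6445 -0.1334  0.2386] [443.7 235.9]
1.76 0.045 [ 0.6525 -0.0891  0.2386] [448.  179.5]
1.8 -0.045 [ 0.6418 -0.1786  0.2355] [442.6 286.7]
1.8 0 [ 0.6497 -0.1343  0.2355] [448.5 234.9]
1.8 0.045 [ 0.6577 -0.09    0.2355] [452.8 179.3]
```

View pics/c10.png

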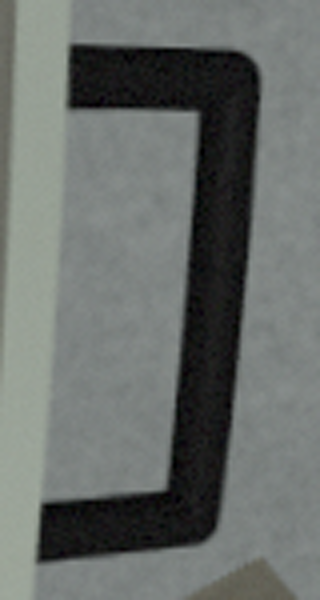

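Emit:
servo_tool([
  [[0.04,0.4,0],0],
  [[0.06,0.8,0],0],
  [[0.08,1.0,0],0],
  [[0.08,1.0,0],0],
])

```text
time: 13.03
tool_pos: [0.6199, -0.1286, 0.3338]
ee_rot: [-3.137, -0.001, 1.396]
wrist_force: [-0.2, -0.4, -0.5]
width: 0.0297
```

Emit:
servo_tool([
  [[0,0.15,0],0],
  [[0,0.32,0],0],
  [[0,0.32,0],0],
  [[0,0.32,0],0],
])

```text
time: 13.37
tool_pos: [0.6426, -0.133, 0.337]
ee_rot: [-3.14, 0.0, 1.395]
wrist_force: [-0.4, -1.0, 0.2]
width: 0.0301
```

```bash
python3 - <<'E'
from bench import robot
from h import *
o=robot.get_obs();print(o["tool_pos"],o["ee_rot"],o["wrist_force"],o["width"],shift(o,[.6446,-.1333,.2196]))
s=robot.snapshot("wrist");cv2.imwrite("pics/w7.png",s["pixels"][:,:,::-1])
E
```

```text
[ 0.64256398 -0.13296215  0.33697002] [-3.13980564e+00  1.76917117e-05  1.39519953e+00] [-0.36102929 -1.00574665  0.20400258] 0.030102518118014544 [0.    0.028 1.467]
```

View pics/w7.png

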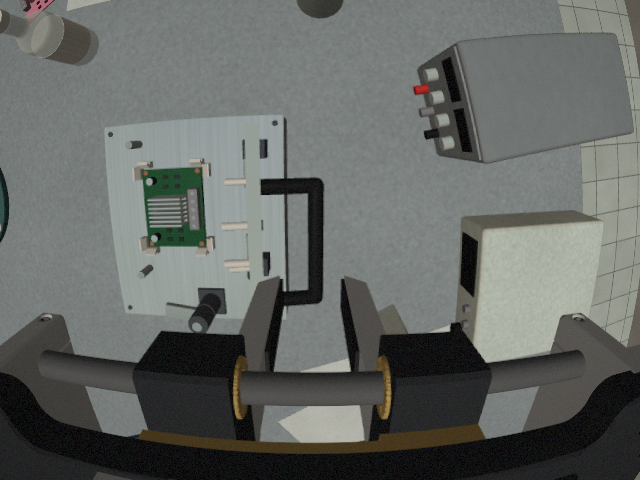

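Emit:
servo_tool([
  [[0,0.028,0.3],0],
  [[0,0.028,0.6],0],
  [[0,0.028,0.8],0],
  [[0,0.028,0.8],0],
  [[0,0.028,0.8],0],
])

```text
time: 13.83
tool_pos: [0.6443, -0.1332, 0.2731]
ee_rot: [-3.14, -0.0, 1.395]
wrist_force: [0.2, 0.1, 0.6]
width: 0.03
```

Emit:
servo_tool([
  [[0,0,0.2],0],
  [[0,0,0.4],0],
  [[0,0,0.6],0],
  [[0,0,0.66],0],
  [[0,0,0.66],0],
  [[0,0,0.66],0],
])

```text
time: 14.33
tool_pos: [0.646, -0.1337, 0.2226]
ee_rot: [3.139, 0.0, 1.395]
wrist_force: [-0.7, 1.0, 0.6]
width: 0.0299
```

```bash
python3 - <<'E'
from bench import robot
from h import *
o=robot.get_obs();print(o["tool_pos"],o["ee_rot"],o["wrist_force"],o["width"],shift(o,[.6446,-.1333,.2196]))
s=robot.snapshot("wrist");cv2.imwrite("pics/w8.png",s["pixels"][:,:,::-1])
E
```

```text
[ 0.64595369 -0.13365219  0.22260111] [3.13917435e+00 4.05221818e-04 1.39514675e+00] [-0.69392357  0.95641937  0.55640391] 0.029863206509296806 [ 0.001 -0.018  0.037]
```

View pics/w8.png

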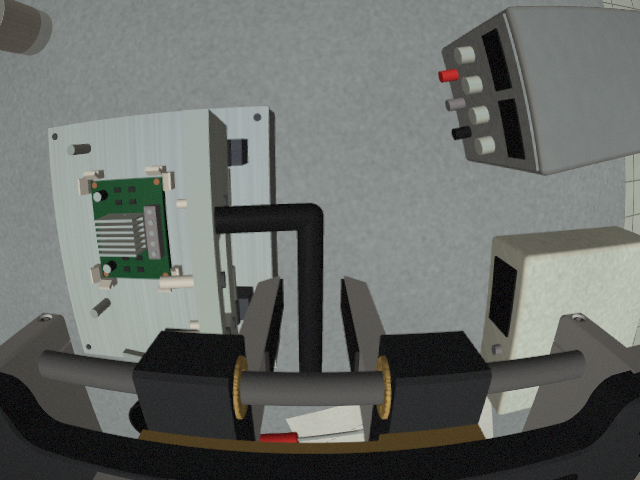

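Emit:
servo_tool([
  [[0,-0.018,0.035],0],
  [[0,-0.018,0.035],0],
  [[0,-0.018,0.035],0],
  [[0,-0.018,0.035],0],
  [[0,-0.018,0.035],0],
  [[0,-0.018,0.035],0],
], grip=1)

```text
time: 14.88
tool_pos: [0.6448, -0.1334, 0.2187]
ee_rot: [3.14, 0.0, 1.395]
wrist_force: [2.3, -0.4, 2.3]
width: 0.0109
```

```bash
cat > arc.py <<'E'
from bench import robot
from h import *
import sys
o=robot.get_obs();print(o["tool_pos"],o["ee_rot"],o["wrist_force"],o["width"])
yaw=-.178;F=np.array([.4886,-.1053]);c,si=np.cos(yaw),np.sin(yaw)
p=o["tool_pos"];f=np.array([[c,si],[-si,c]])@(p[:2]-F)
R=np.hypot(.145,.047);a0=np.arctan2(.047,.145)
x=f[0]-.085;z=p[2]+.019-.105
ang=np.arctan2(z,-x)-a0;print("theta",ang,"r",np.hypot(x,z),"R",R,"fy",f[1])
h=lambda t:np.array([.085-.145*np.cos(t)+.047*np.sin(t),.105+.145*np.sin(t)+.047*np.cos(t)])
t0=ang
for t in map(float,sys.argv[1:]):
    q=h(t);w=F+np.array([[c,-si],[si,c]])@[q[0],f[1]]
    print(t,shift(o,[*w,q[1]-.019]))
E
python3 arc.py 1.7 1.65 1.6 1.55 1.5 1.45 1.4 1.35 1.3
```

```text
[ 0.64475735 -0.13338659  0.21865369] [3.13956823e+00 2.16755473e-04 1.39517978e+00] [ 2.25511357 -0.39503016  2.31856994] 0.010907179829909524
theta 1.7642503956574285 r 0.15173414497201895 R 0.15242703172337904 fy 6.646643389427602e-06
1.7 [ 0.    -0.105 -0.064]
1.65 [ 0.    -0.192 -0.103]
1.6 [ 0.001 -0.28  -0.137]
1.55 [ 0.001 -0.371 -0.167]
1.5 [ 0.001 -0.463 -0.192]
1.45 [ 0.001 -0.556 -0.213]
1.4 [ 0.001 -0.649 -0.229]
1.35 [ 0.002 -0.744 -0.241]
1.3 [ 0.002 -0.839 -0.247]
```

Emit:
servo_tool([
  [[0,-0.105,-0.064],0],
  [[0,-0.192,-0.103],0],
  [[0,-0.28,-0.137],0],
  [[0,-0.371,-0.167],0],
  [[0,-0.463,-0.192],0],
  [[0,-0.556,-0.213],0],
  [[0,-0.649,-0.229],0],
  [[0,-0.649,-0.229],0],
])

```text
time: 15.55
tool_pos: [0.5913, -0.1239, 0.2376]
ee_rot: [-3.141, 0.0, 1.395]
wrist_force: [-0.2, -0.6, 4.9]
width: 0.0111
```

```bash
python3 arc.py 1.35 1.3 1.25 1.2 1.15 1.1 1.05 1.0 .95 .9
```

```text
[ 0.59127232 -0.1238564   0.23760419] [-3.14102234e+00  3.57093425e-04  1.39504748e+00] [-0.24198876 -0.56188322  4.92853629] 0.011063112634134396
theta 1.384200112330274 r 0.15283225769912492 R 0.15242703172337904 fy -8.388973005706829e-05
1.35 [ 0.    -0.065 -0.002]
1.3 [ 0.    -0.16  -0.008]
1.25 [ 0.001 -0.256 -0.01 ]
1.2 [ 0.001 -0.351 -0.007]
1.15 [ 0.001 -0.446  0.001]
1.1 [ 0.001 -0.54   0.014]
1.05 [ 0.001 -0.634  0.031]
1.0 [ 0.002 -0.727  0.053]
0.95 [ 0.002 -0.818  0.079]
0.9 [ 0.002 -0.908  0.111]
```

Emit:
servo_tool([
  [[0,-0.065,-0.002],0],
  [[0,-0.16,-0.008],0],
  [[0,-0.256,-0.01],0],
  [[0,-0.351,-0.007],0],
  [[0,-0.446,0.001],0],
  [[0,-0.54,0.014],0],
  [[0,-0.634,0.031],0],
  [[0,-0.727,0.053],0],
  [[0,-0.818,0.079],0],
  [[0,-0.908,0.111],0],
  [[0,-0.908,0.111],0],
])

```text
time: 16.47
tool_pos: [0.5191, -0.1109, 0.2258]
ee_rot: [-3.137, -0.0, 1.395]
wrist_force: [-1.5, 1.5, 0.3]
width: 0.0111
```

```bash
python3 arc.py .85 .8 .75 .7 .65 .6 .55 .5 .45 .4 .35
```

```text
[ 0.51905147 -0.11086402  0.22584251] [-3.13667151e+00 -3.67761294e-04  1.39504168e+00] [-1.48931955  1.48711854  0.32801119] 0.011139013160380557
theta 0.8885586563235206 r 0.14992243071799766 R 0.15242703172337904 fy -8.432373472991733e-05
0.85 [ 0.    -0.079 -0.001]
0.8 [ 0.    -0.166  0.039]
0.75 [ 0.001 -0.25   0.084]
0.7 [ 0.001 -0.332  0.133]
0.65 [ 0.001 -0.411  0.185]
0.6 [ 0.001 -0.487  0.242]
0.55 [ 0.001 -0.561  0.303]
0.5 [ 0.001 -0.632  0.367]
0.45 [ 0.001 -0.699  0.434]
0.4 [ 0.002 -0.763  0.505]
0.35 [ 0.002 -0.823  0.579]
```

Emit:
servo_tool([
  [[0,-0.079,0.01],0],
  [[0,-0.166,0.04],0],
  [[0,-0.25,0.084],0],
  [[0,-0.332,0.133],0],
  [[0,-0.411,0.185],0],
  [[0,-0.487,0.242],0],
  [[0,-0.561,0.303],0],
  [[0,-0.632,0.367],0],
  [[0,-0.699,0.434],0],
  [[0,-0.763,0.505],0],
  [[0,-0.763,0.505],0],
])

```text
time: 17.38
tool_pos: [0.4597, -0.1004, 0.1857]
ee_rot: [-3.139, -0.0, 1.395]
wrist_force: [1.8, 1.0, -5.9]
width: 0.011
```

```bash
python3 arc.py .35 .3 .25 .2 .15 .1 .08 .05 .02 0
python3 - <<'E'
from bench import robot
from h import *
s=robot.snapshot("wrist");cv2.imwrite("pics/w9.png",s["pixels"][:,:,::-1])
E
```

```text
[ 0.45973781 -0.10035171  0.185692  ] [-3.13872770e+00 -1.95443877e-04  1.39515254e+00] [ 1.79037925  1.03928455 -5.86214303] 0.010951487682813529
theta 0.40386431176793297 r 0.1516540186677231 R 0.15242703172337904 fy -0.00024027506914313515
0.35 [ 0.    -0.072  0.073]
0.3 [ 0.    -0.129  0.15 ]
0.25 [ 0.    -0.182  0.229]
0.2 [ 0.    -0.23   0.311]
0.15 [ 0.001 -0.275  0.395]
0.1 [ 0.001 -0.315  0.482]
0.08 [ 0.001 -0.33   0.517]
0.05 [ 0.001 -0.351  0.57 ]
0.02 [ 0.001 -0.37   0.624]
0.0 [ 0.001 -0.382  0.66 ]
```

View pics/w9.png

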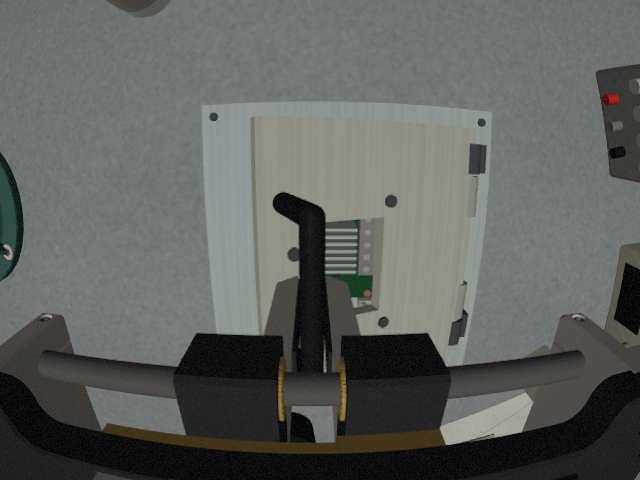

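Good: the lid is held at about 0.4 rad and the heatsink lines up with the window. I'll continue more slowly.

Emit:
servo_tool([
  [[0,-0.036,0.036],0],
  [[0,-0.072,0.073],0],
  [[0,-0.1,0.11],0],
  [[0,-0.129,0.15],0],
  [[0,-0.155,0.19],0],
  [[0,-0.182,0.229],0],
  [[0,-0.206,0.27],0],
  [[0,-0.23,0.311],0],
  [[0,-0.253,0.353],0],
  [[0,-0.275,0.395],0],
  [[0,-0.275,0.395],0],
])

```text
time: 18.35
tool_pos: [0.4388, -0.0967, 0.1543]
ee_rot: [-3.139, -0.0, 1.395]
wrist_force: [1.2, 1.9, -2.2]
width: 0.0112
```

```bash
python3 arc.py .12 .1 .08 .06 .05 .04 .03 .02 .01 0 -.01
```

```text
[ 0.43879655 -0.09667934  0.15426962] [-3.13939109e+00 -2.14488724e-04  1.39520142e+00] [ 1.23564628  1.92663854 -2.15766754] 0.011167337953662239
theta 0.15313148054888648 r 0.15176504438981364 R 0.15242703172337904 fy -0.0003338191992757443
0.12 [ 0.    -0.035  0.053]
0.1 [ 0.    -0.05   0.088]
0.08 [ 0.    -0.065  0.123]
0.06 [ 0.    -0.079  0.158]
0.05 [ 0.    -0.086  0.176]
0.04 [ 0.    -0.093  0.194]
0.03 [ 0.    -0.099  0.212]
0.02 [ 0.    -0.106  0.23 ]
0.01 [ 0.    -0.112  0.248]
0.0 [ 0.    -0.118  0.266]
-0.01 [ 0.    -0.123  0.284]
```

Emit:
servo_tool([
  [[0,-0.018,0.026],0],
  [[0,-0.035,0.053],0],
  [[0,-0.043,0.07],0],
  [[0,-0.05,0.088],0],
  [[0,-0.058,0.105],0],
  [[0,-0.065,0.123],0],
  [[0,-0.072,0.14],0],
  [[0,-0.079,0.158],0],
  [[0,-0.086,0.176],0],
  [[0,-0.093,0.194],0],
  [[0,-0.093,0.194],0],
])

```text
time: 19.27
tool_pos: [0.4325, -0.0956, 0.1394]
ee_rot: [-3.142, -0.0, 1.395]
wrist_force: [4.3, 2.3, -3.4]
width: 0.0111
```

Emit:
servo_tool([
  [[0,-0.003,0.009],0],
  [[0,-0.006,0.018],0],
  [[0,-0.009,0.027],0],
  [[0,-0.012,0.036],0],
  [[0,-0.014,0.045],0],
  [[0,-0.016,0.054],0],
  [[0,-0.016,0.054],0],
])

```text
time: 19.85
tool_pos: [0.4313, -0.0954, 0.136]
ee_rot: [3.141, 0.0, 1.395]
wrist_force: [2.8, 3.6, 2.8]
width: 0.0109
```

```bash
python3 arc.py 0 -.01
```

```text
[ 0.43133082 -0.09542261  0.13602524] [3.14099996e+00 3.48971483e-05 1.39523744e+00] [2.83191432 3.63967936 2.81376698] 0.01088595237726115
theta 0.0228219792402245 r 0.15160447983817923 R 0.15242703172337904 fy -0.0004188468484954495
0.0 [ 0.    -0.024  0.038]
-0.01 [ 0.    -0.029  0.056]
```

Emit:
servo_tool([
  [[0,-0.005,0.01],0],
  [[0,-0.01,0.02],0],
  [[0,-0.012,0.025],0],
  [[0,-0.012,0.025],0],
])

```text
time: 20.18
tool_pos: [0.4314, -0.0955, 0.1359]
ee_rot: [3.138, 0.0, 1.395]
wrist_force: [1.5, 4.7, 8.7]
width: 0.0109
```

Contact: +8.7 N with z unchanged. I'll check whether the lid is really down before letting go.

```bash
python3 - <<'E'
from bench import robot
from h import *
s=robot.snapshot("scene");cv2.imwrite("pics/s1.png",cv2.resize(s["pixels"][170:290,215:365,::-1],None,fx=5,fy=5,interpolation=cv2.INTER_CUBIC))
w=robot.snapshot("wrist");cv2.imwrite("pics/w10.png",w["pixels"][:,:,::-1])
yaw=-.178;F=np.array([.4886,-.1053]);c,si=np.cos(yaw),np.sin(yaw)
fw=lambda p:np.array([*(F+np.array([[c,-si],[si,c]])@p[:2]),p[2]])
# free edge top corners at theta 0 / .03 in scene and top
for th in(0,.015,.03,.05):
  for y in(.092,-.092):
    p=fw([.085-.16*np.cos(th)+.005*np.sin(th),y,.105+.16*np.sin(th)+.005*np.cos(th)])
    print(th,y,"scene crop",((proj(s,p)-[215,170])*5).round(0),"wrist",proj(w,p,1).round(1))
E
```

```text
0 0.092 scene crop [606. 295.] wrist [283.  115.4]
0 -0.092 scene crop [421. 137.] wrist [288.6 396.7]
0.015 0.092 scene crop [606. 291.] wrist [282.9 115.1]
0.015 -0.092 scene crop [421. 134.] wrist [288.6 398.9]
0.03 0.092 scene crop [606. 287.] wrist [282.8 114.8]
0.03 -0.092 scene crop [421. 131.] wrist [288.6 401.1]
0.05 0.092 scene crop [605. 283.] wrist [282.8 114.4]
0.05 -0.092 scene crop [420. 126.] wrist [288.7 404. ]
```

View pics/s1.png

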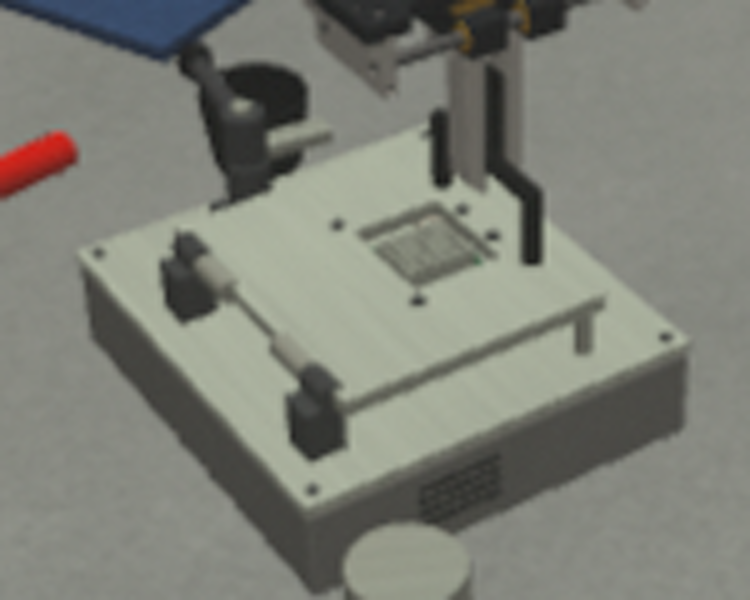

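View pics/w10.png

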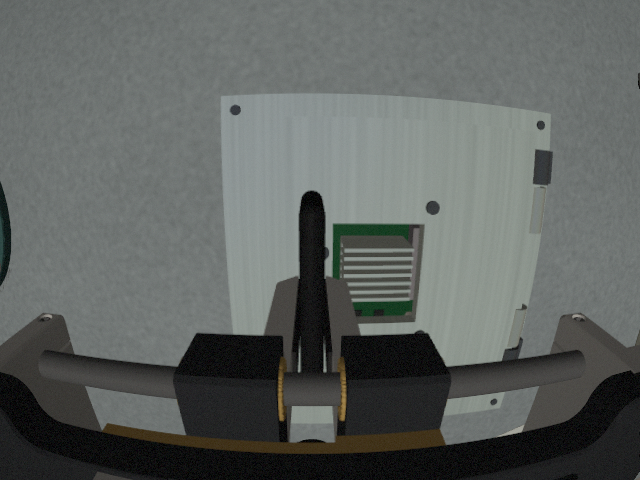

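The near free corner sits at crop (605,297). A fully closed lid would put it at (606,295), and the edge rests on the pin at (583,335), so the lid is fully down. Release and lift clear.

Emit:
servo_tool([
  [[0,0,-0.015],0],
  [[0,0,-0.015],0],
  [[0,0,-0.015],0],
  [[0,0,-0.015],0],
  [[0,0,-0.015],0],
], grip=0.3)

```text
time: 20.7
tool_pos: [0.4294, -0.0956, 0.1338]
ee_rot: [-3.139, 0.001, 1.395]
wrist_force: [-0.0, 0.5, 0.0]
width: 0.0327
```

Emit:
servo_tool([
  [[0,0,-0.1],0],
  [[0,0,-0.3],0],
  [[0,0,-0.6],0],
  [[0,0,-1.0],0],
  [[0,0,-1.0],0],
])

```text
time: 21.12
tool_pos: [0.4329, -0.0964, 0.2217]
ee_rot: [3.13, 0.002, 1.395]
wrist_force: [1.1, 0.0, 1.1]
width: 0.0327
```

```bash
python3 - <<'E'
from bench import robot
from h import *
o=robot.get_obs();print(o["tool_pos"],o["ee_rot"],o["wrist_force"],o["width"],o["joint_positions"])
w=robot.snapshot("wrist");cv2.imwrite("pics/w11.png",w["pixels"][:,:,::-1])
s=robot.snapshot("scene");cv2.imwrite("pics/s2.png",cv2.resize(s["pixels"][170:290,215:365,::-1],None,fx=5,fy=5,interpolation=cv2.INTER_CUBIC))
yaw=-.178;F=np.array([.4886,-.1053]);c,si=np.cos(yaw),np.sin(yaw)
fw=lambda p:np.array([*(F+np.array([[c,-si],[si,c]])@p[:2]),p[2]])
print("pivot",fw([.02,-.128,.132]),"knob0",fw([.02,-.208,.132]),"knob1",fw([-.06,-.128,.132]))
E
```

```text
[ 0.43289555 -0.09640252  0.2216641 ] [3.13047551e+00 2.36469156e-03 1.39507716e+00] [1.06602633 0.01830161 1.08686228] 0.03273700689713246 [-3.46737957e-01 -1.64213608e-01  1.58187444e+00 -4.42542372e-04
  1.71257441e+00 -1.71096957e-01]
pivot [ 0.48562012 -0.2348188   0.132     ] knob0 [ 0.4714552  -0.31355479  0.132     ] knob1 [ 0.40688414 -0.22065388  0.132     ]
```

View pics/w11.png

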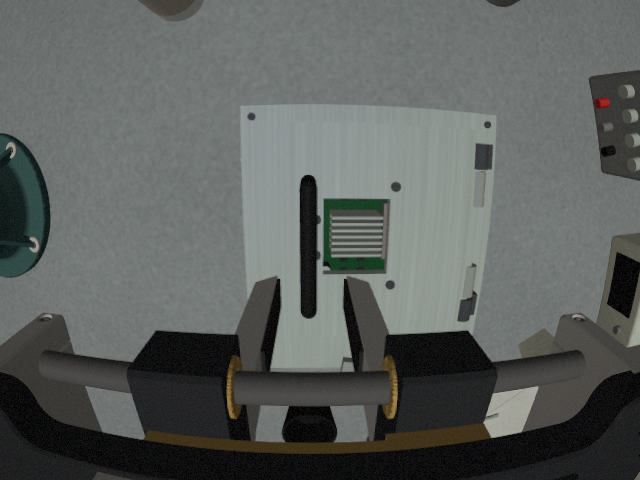

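View pics/s2.png

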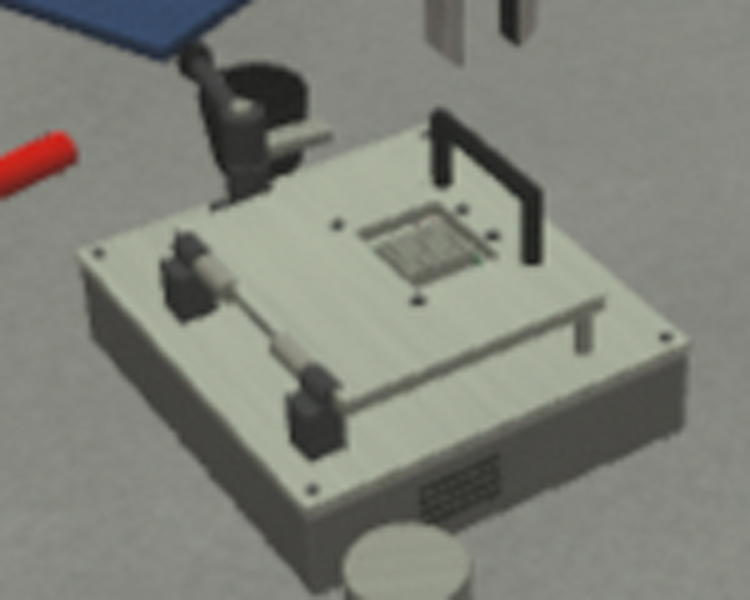

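The lid is down, released and staying put. Next is the lever. From the top view its arm direction is about -1.86 rad in world (clamp about 0.1). I'll straddle the arm at 50 mm radius and sweep it around.

Emit:
servo_tool([
  [[-0.3,0.15,-0.1],0],
  [[-0.6,0.3,-0.1],0],
  [[-0.9,0.4,-0.1],0],
  [[-0.9,0.4,-0.1],0],
])

```text
time: 21.55
tool_pos: [0.4487, -0.1749, 0.2204]
ee_rot: [-3.138, 0.001, 1.391]
wrist_force: [-0.1, -0.6, -0.1]
width: 0.0327
```

Emit:
servo_tool([
  [[-0.3,0.15,0],0],
  [[-0.6,0.3,0],0],
  [[-0.9,0.475,0],0.04],
  [[-0.9,0.475,0],0.0745],
  [[-0.9,0.475,0],0.0745],
])

```text
time: 21.97
tool_pos: [0.4734, -0.2494, 0.2204]
ee_rot: [-3.137, -0.001, 1.276]
wrist_force: [-0.9, -0.4, 0.2]
width: 0.0332
```

```bash
python3 - <<'E'
from bench import robot
from h import *
o=robot.get_obs();print(o["tool_pos"],o["ee_rot"],o["width"],shift(o,[.4710,-.2822,.113]))
w=robot.snapshot("wrist");cv2.imwrite("pics/w12.png",w["pixels"][:,:,::-1])
t=robot.snapshot("top");cv2.imwrite("pics/t2.png",t["pixels"][:,:,::-1])
print(proj(w,[.4855,-.2343,.143],1))
E
```

```text
[ 0.47335838 -0.24943728  0.22038222] [-3.13725199e+00 -1.48877870e-03  1.27574179e+00] 0.03317303079999098 [-0.402  0.097  1.341]
[324.0797031  226.08670925]
```

View pics/w12.png

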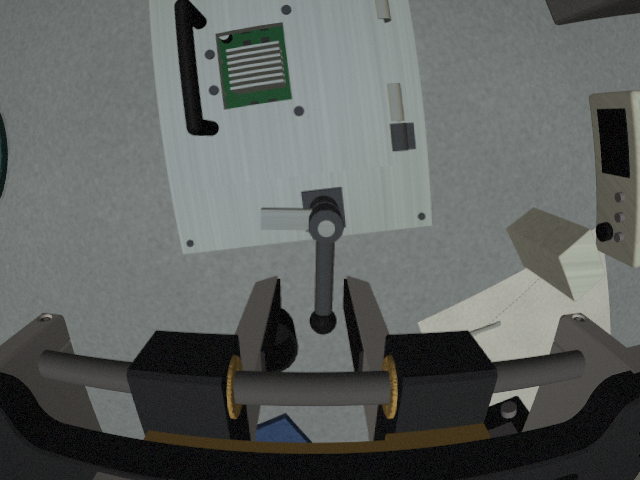

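```bash
python3 - <<'E'
from bench import robot
from h import *
o=robot.get_obs();w=robot.snapshot("wrist")
h=onz(w,(326,228),.143,1);k=onz(w,(323,321),.132,1);print(h,k,np.linalg.norm((k-h)[:2]),np.arctan2(*(k-h)[1::-1]))
E
```

```text
[ 0.48654274 -0.23526949  0.143     ] [ 0.46250768 -0.31184398  0.132     ] 0.08025794152510098 -1.8749362625583434
```

Emit:
servo_tool([
  [[-0.2,0.05,0.2],0],
  [[-0.41,0.1,0.4],0],
  [[-0.41,0.1,0.5],0],
  [[-0.41,0.1,0.5],0],
  [[-0.41,0.1,0.5],0],
])

```text
time: 22.53
tool_pos: [0.472, -0.2817, 0.1824]
ee_rot: [-3.141, -0.001, 1.279]
wrist_force: [0.4, 0.1, -0.5]
width: 0.0328
```

```bash
python3 - <<'E'
from bench import robot
from h import *
o=robot.get_obs();print(o["tool_pos"],o["ee_rot"],o["width"],shift(o,[.4713,-.2828,.113]))
w=robot.snapshot("wrist");cv2.imwrite("pics/w13.png",w["pixels"][:,:,::-1])
E
```

```text
[ 0.47199669 -0.28171835  0.18244332] [-3.14050348e+00 -1.02027356e-03  1.27933206e+00] 0.03281412843889775 [-0.016 -0.004  0.868]
```

View pics/w13.png

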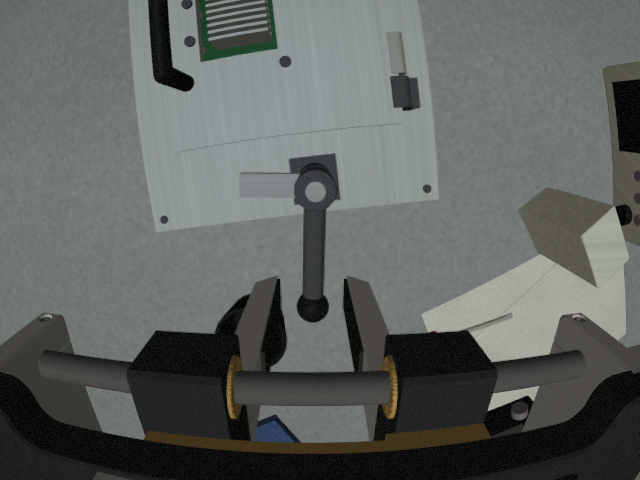

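Arm and ball lie centrally between the fingers, so I go down and narrow the jaws around the arm.

Emit:
servo_tool([
  [[-0.016,0,0.25],0],
  [[-0.016,0,0.5],0],
  [[-0.016,0,0.7],0],
  [[-0.016,0,0.86],0],
  [[-0.016,0,0.86],0],
  [[-0.016,0,0.86],0],
])

```text
time: 23.08
tool_pos: [0.4721, -0.2836, 0.1146]
ee_rot: [3.141, 0.0, 1.279]
wrist_force: [0.7, -0.4, 0.2]
width: 0.0331
```

Emit:
servo_tool([
  [[0,0,0],0],
  [[0,0,0],0],
  [[0,0,0],0],
], grip=0.6)

```text
time: 23.33
tool_pos: [0.4726, -0.2846, 0.1155]
ee_rot: [3.139, 0.001, 1.278]
wrist_force: [-0.0, -0.2, -0.5]
width: 0.0194
```

```bash
cat > lev.py <<'E'
from bench import robot
from h import *
import sys
o=robot.get_obs();print(o["tool_pos"],o["ee_rot"],o["wrist_force"],o["width"])
P=np.array([.486,-.235]);r=float(sys.argv[1])
y0=o["ee_rot"][2]
d=o["tool_pos"][:2]-P;print("r",np.hypot(*d),"phi",np.arctan2(d[1],d[0]),"yaw-pi",y0-np.pi)
for a in map(float,sys.argv[2:]):
    ph=-1.749-a;t=P+r*np.array([np.cos(ph),np.sin(ph)])
    dy=(ph+np.pi)-y0;print(a,shift(o,[*t,.113]),"turn",round(-dy/(np.pi/2),3))
E
python3 lev.py .05 .2 .3 .4 .5 .6 .7 .8 .9 1.0 1.1
```

```text
[ 0.47263246 -0.28464779  0.11554409] [3.13887504e+00 1.03175731e-03 1.27840662e+00] [-0.04599437 -0.18869985 -0.46924626] 0.019355239255571952
r 0.051415898201427536 phi -1.8338065366035239 yaw-pi -1.8631860354593202
0.2 [ 0.02  -0.073  0.032] turn 0.055
0.3 [ 0.028 -0.134  0.031] turn 0.118
0.4 [ 0.043 -0.195  0.031] turn 0.182
0.5 [ 0.063 -0.254  0.031] turn 0.246
0.6 [ 0.09  -0.311  0.031] turn 0.309
0.7 [ 0.122 -0.365  0.031] turn 0.373
0.8 [ 0.159 -0.415  0.031] turn 0.437
0.9 [ 0.201 -0.461  0.03 ] turn 0.5
1.0 [ 0.247 -0.503  0.03 ] turn 0.564
1.1 [ 0.297 -0.54   0.03 ] turn 0.628
```

Emit:
servo_tool([
  [[0.02,-0.073,0.03],0.055],
  [[0.028,-0.134,0.03],0.118],
  [[0.043,-0.195,0.03],0.182],
  [[0.063,-0.254,0.03],0.246],
  [[0.09,-0.311,0.03],0.309],
  [[0.122,-0.365,0.03],0.373],
  [[0.159,-0.415,0.03],0.437],
  [[0.201,-0.461,0.03],0.5],
  [[0.247,-0.503,0.03],0.564],
  [[0.297,-0.54,0.03],0.628],
  [[0.297,-0.54,0.03],0.628],
])

```text
time: 24.25
tool_pos: [0.4388, -0.2496, 0.1132]
ee_rot: [3.138, -0.003, 0.291]
wrist_force: [2.8, -1.4, 0.8]
width: 0.0189
```

```bash
python3 lev.py .05 1.2 1.3 1.4 1.45 1.5 1.55 1.6 1.65
```

```text
[ 0.43877312 -0.24963048  0.11315374] [ 3.13756802 -0.00328764  0.29063871] [ 2.82181332 -1.39621691  0.7645767 ] 0.01890020099502797
r 0.0494411631740522 phi -2.841177349571797 yaw-pi -2.85095394284677
1.2 [-0.004 -0.067  0.002] turn 0.062
1.3 [ 0.005 -0.129  0.001] turn 0.126
1.4 [ 0.021 -0.19   0.001] turn 0.19
1.45 [ 0.03  -0.219  0.001] turn 0.222
1.5 [ 0.042 -0.248  0.001] turn 0.253
1.55 [ 0.055 -0.277  0.001] turn 0.285
1.6 [ 0.069 -0.305  0.001] turn 0.317
1.65 [ 0.085 -0.332  0.001] turn 0.349
```

Emit:
servo_tool([
  [[0,-0.067,0],0.062],
  [[0.005,-0.129,0],0.126],
  [[0.021,-0.19,0],0.19],
  [[0.03,-0.219,0],0.222],
  [[0.042,-0.248,0],0.253],
  [[0.055,-0.277,0],0.285],
  [[0.055,-0.277,0],0.285],
])

```text
time: 24.83
tool_pos: [0.4363, -0.2278, 0.1129]
ee_rot: [3.139, -0.003, -0.154]
wrist_force: [1.1, -2.3, 0.8]
width: 0.0193
```

```bash
python3 lev.py .05 1.571 1.6 1.63 1.66
python3 - <<'E'
from bench import robot
from h import *
w=robot.snapshot("wrist");cv2.imwrite("pics/w14.png",w["pixels"][:,:,::-1])
t=robot.snapshot("scene");cv2.imwrite("pics/s3.png",cv2.resize(t["pixels"][160:290,215:365,::-1],None,fx=5,fy=4.6,interpolation=cv2.INTER_CUBIC))
E
```

```text
[ 0.43625272 -0.2278355   0.11294913] [ 3.13865839 -0.00337584 -0.15434624] [ 1.14221993 -2.30895365  0.84395903] 0.019259511556775497
r 0.050260539548050945 phi 2.9985582764457432 yaw-pi -3.295938898533394
1.571 [ 0.003 -0.022 -0.001] turn 0.015
1.6 [ 0.004 -0.04  -0.001] turn 0.034
1.63 [ 0.005 -0.059 -0.001] turn 0.053
1.66 [ 0.007 -0.078 -0.001] turn 0.072
```

View pics/w14.png

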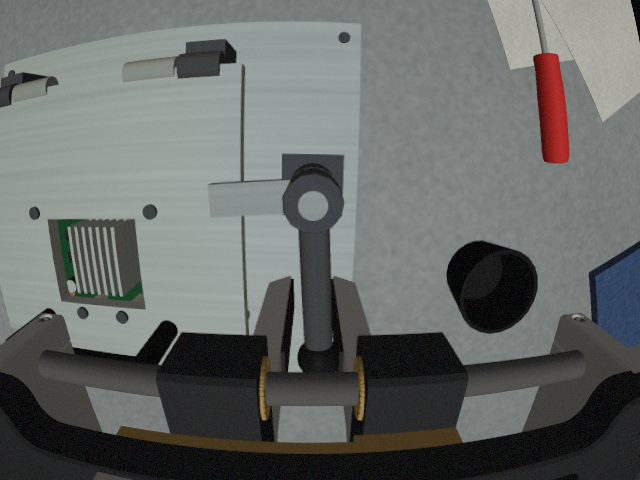

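View pics/s3.png

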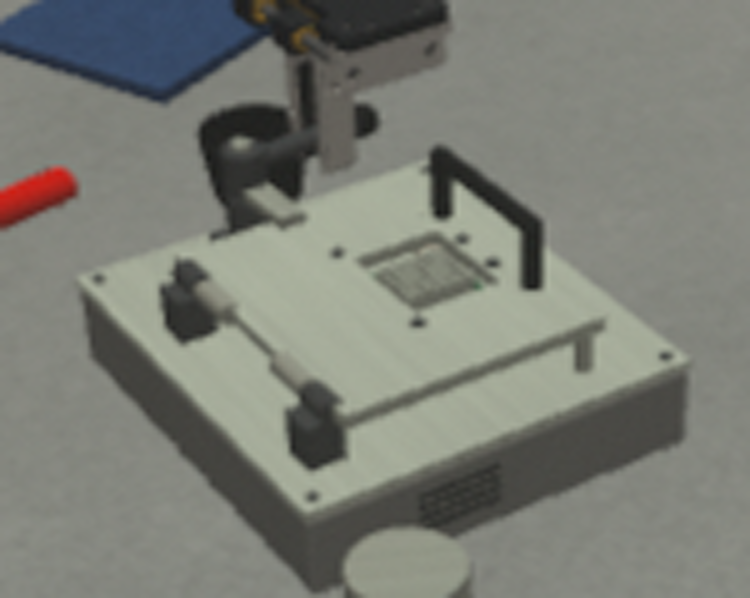

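Emit:
servo_tool([
  [[0.002,-0.02,0],0.015],
  [[0.004,-0.04,0],0.02],
  [[0.005,-0.06,0],0.02],
  [[0.005,-0.06,0],0.02],
])

```text
time: 25.27
tool_pos: [0.4359, -0.2243, 0.1122]
ee_rot: [3.136, -0.0, -0.186]
wrist_force: [-1.0, -8.3, 1.8]
width: 0.0189
```

Emit:
servo_tool([
  [[0,-0.01,0],0],
  [[0,-0.02,0],0],
  [[0,-0.03,0],0],
  [[0,-0.03,0],0],
])

```text
time: 25.6
tool_pos: [0.436, -0.2242, 0.1122]
ee_rot: [3.132, -0.001, -0.187]
wrist_force: [-0.8, -13.1, 0.5]
width: 0.0189
```

At the end stop: the reaction rose to 13 N with no further motion. I'll centre on the arm, open and lift away.

Emit:
servo_tool([
  [[0,0.02,0],0],
  [[0,0.045,0],0],
  [[0,0.045,0],0],
  [[0,0.045,0],0],
], grip=0.4)

```text
time: 25.93
tool_pos: [0.4356, -0.2221, 0.1107]
ee_rot: [-3.14, 0.002, -0.187]
wrist_force: [-0.7, -0.8, 0.8]
width: 0.0282
```

Emit:
servo_tool([
  [[0,0,-0.1],0],
  [[0,0,-0.4],0],
  [[0,0,-0.8],0],
  [[0,0,-1.0],0],
])

```text
time: 26.27
tool_pos: [0.437, -0.2231, 0.1952]
ee_rot: [3.141, -0.004, -0.186]
wrist_force: [-0.1, -0.0, 0.1]
width: 0.0283
```

Emit:
servo_tool([
  [[-0.3,0,-0.4],0],
  [[-0.6,0,-0.8],0],
  [[-1.0,0,-1.0],0],
  [[-1.0,0,-1.0],0],
  [[-1.0,0,-1.0],0],
  [[-1.0,0,-1.0],0],
])

```text
time: 26.77
tool_pos: [0.3577, -0.2078, 0.271]
ee_rot: [-3.141, -0.0, -0.187]
wrist_force: [0.5, 0.7, -0.1]
width: 0.0284
```

```bash
python3 - <<'E'
from bench import robot
from h import *
o=robot.get_obs();print(o["tool_pos"],o["wrist_force"],abs(o["qvel"]).max())
w=robot.snapshot("wrist");cv2.imwrite("pics/w15.png",w["pixels"][:,:,::-1])
t=robot.snapshot("top");cv2.imwrite("pics/t5.png",t["pixels"][:,:,::-1])
yaw=-.178;F=np.array([.4886,-.1053]);c,si=np.cos(yaw),np.sin(yaw)
fw=lambda p:np.array([*(F+np.array([[c,-si],[si,c]])@p[:2]),p[2]])
print("expected knob/hub/lid corners wrist",[proj(w,fw(p),1).round(0) for p in([-.06,-.128,.132],[.02,-.128,.143],[-.075,.092,.11],[-.075,-.092,.11])])
s=robot.snapshot("scene");cv2.imwrite("pics/s4.png",cv2.resize(s["pixels"][160:290,215:365,::-1],None,fx=5,fy=4.6,interpolation=cv2.INTER_CUBIC))
E
```

```text
[ 0.35767986 -0.2078307   0.27103541] [ 0.46350533  0.67136068 -0.12148694] 0.03262959544780544
expected knob/hub/lid corners wrist [array([317., 170.]), array([316.,  75.]), array([103., 192.]), array([277., 185.])]
```

View pics/w15.png

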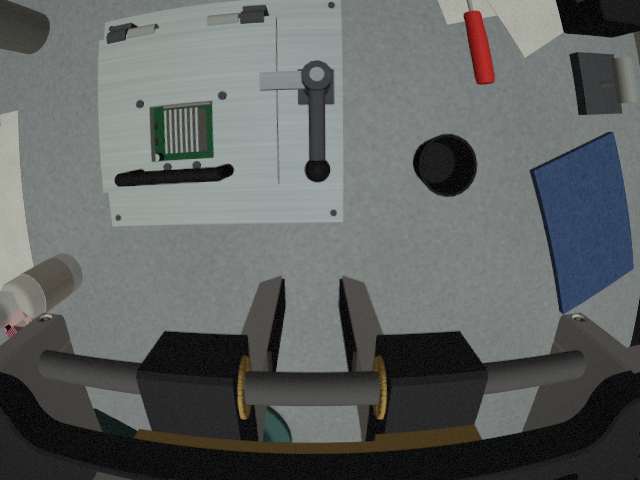

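View pics/s4.png

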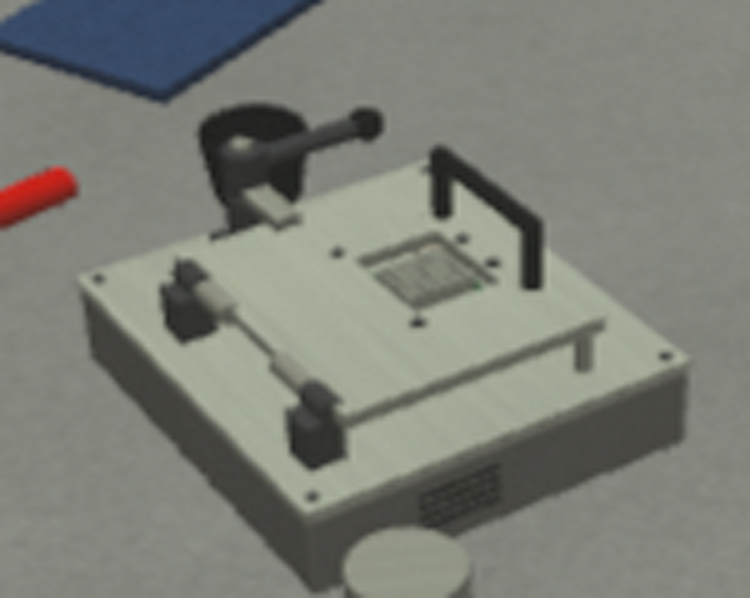

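View pics/t5.png

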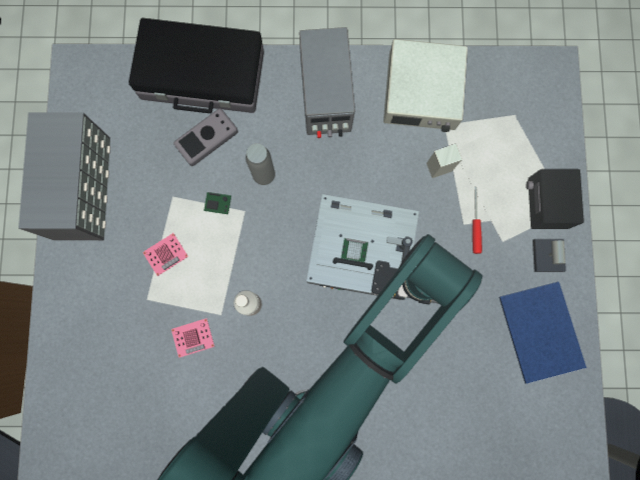

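The knob is at wrist pixel (317,170) and the hub at (316,75), matching the locked prediction to within a pixel. The tongue is over the lid, the lid is on its pins and the bystanders are where they were. Handing in.

```bash
python3 -c "
from bench import robot
print(robot.close_job())"
```

```text
the job is handed in; nothing more can be done
None
```

The job is done and handed in at about 27 s of the 72 s allowed. The board is in the nest, the lid is fully down and the clamp lever is locked.

- **Board:** I gripped it by the heatsink and lowered it into the nest until contact at about 8 N. I only opened the gripper after that. The wrist image afterwards showed it inside all four guides with its terminal block towards the hinge.
- **Lid:** I held the handle all the way down the arc, moving slower towards the end. It stopped with a light reaction of about 9 N. In the scene view the free corner was within a pixel of its fully closed position, with the edge on the rest pin.
- **Lever:** I swept it round until it stopped moving and the reaction rose to 13 N. After I let go, the knob and hub were at the locked pixels I had predicted, and the tongue was over the lid.
- **Rest of the bench:** In the last top view the other objects were where they started, and the arm was clear and touching nothing.

Two readings disagreed slightly. The tool reading put the lid at about 0.02 rad when it stopped, most likely because the bar slipped 2–3 mm in the grip, as the image showed it fully closed. The lever also started about 0.1 rad into its turn rather than at 0.

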